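# Pack and seal the lock job

### The arm

A 7-joint arm with a two-finger parallel gripper is mounted at the origin on the work surface. World frame = base frame: x ahead of the robot, y to its left, z up, the work surface at z = 0. Lengths are in m, angles in rad, forces in N, time in s.
With the tool pointing down it reaches from about 0.425 to 0.875 m from the base axis. Payload 8.4 kg.
Tool frame: the origin (TCP) lies on the front face of the gripper's body, between the roots of the fingers; the fingertips stand 70 mm ahead of it and the grasp point (between the pads) lies 51 mm ahead of it; x points along the fingers, z is the direction in which the jaws open and shut, and the axes are right-handed (so a half turn about x gives the same grasp; the last joint's range is limited). The gripper opens to 87 mm and grips with 3 to 60 N. Pads are 19 mm wide; open, the fingers measure 117 mm over their backs; the gripper's body (75 mm by 190 mm) begins 51 mm behind the grasp point.
Start: joints at [1.249, 0.333, 0.04, 1.465, -0.013, 1.343, -0.059], TCP at [0.144, -0.634, 0.292] pointing down, gripper open.
Joint ranges: [-2.58, 2.58], [-0.38, 2.09], [-1.3, 1.39], [0.25, 2.4], [-1.5, 4.64], [0.08, 2.09], [-2.65, 2.65]. Speed limits (rad/s): [2.22, 2.22, 2.79, 2.79, 3.14, 3.14, 3.14].

### API

Orientations are given as [roll, pitch, yaw] about the fixed x, y, z axes, in that order (R = Rz(yaw) Ry(pitch) Rx(roll)).
In Python, from plant import r gives the robot as it stands. The module is installed in compiled form; this text tells all that it offers.
- The arm moves only by the tool carry_out, never from a script. Its argument "motion" is text: rows parted by semicolons, each of 7 numbers parted by spaces: the shift along the tool's x, y, z in cm, then the turn, a rotation vector about the tool's x, y, z in degrees, then the closure, from -1 (fully open) to 1 (shut). A call has 1 to 10 rows; each row is the pose to reach, as a shift and turn from the pose commanded when the call began, along the tool's axes at that moment; what a row does not reach only later rows make up. A row lasts 1/10 s, in which the tool goes at most 50 mm and 8.59 degrees, less where a joint would pass 70% of its speed; a pose out of reach is approached as far as the arm can. A call with a gripper value outside its range is refused whole. The fingers move at their own pace and stop on an object; "newtons" is the grip in N (left out, the last holds). Time passes only in rows, so rows that repeat a pose let the fingers close. It gives the time, the measured TCP pose, the force and the opening at its end, in the units of the state.
- r.get_state(): the state, without advancing time (a new reading comes with each control period).
- r.camera(name): name is "side" or "top"; returns a dict with "frame" (420x560x3 uint8, blue, green, red), "fx", "fy", "cx", "cy" (pixels), "R" (3x3) and "t" (3): a world point X has camera coordinates R X + t. Camera axes: x right, y down, z forward; pixel columns grow to the right and rows downward; lengths in m; the calibration is good to about 2 mm. A picture is of the moment at which its call begins. There is no depth.
- r.sign_off(): hands the job in, once; it reports no verdict.
The state is a dict: "clock": time; "joint_positions": joint angles; "joint_vel": joint speeds; "effort": joint torques, N m; "tcp_pos": TCP position; "orientation": TCP orientation; "wrist_force": force on the tool from outside, world axes, zero at the start; "ft_torque": the same for the moment, N m; "opening": finger opening in m.
Only numpy, scipy, OpenCV 4.12 (cv2) and the standard library are available. Lean on these libraries where they do the work, as an engineer would, in place of code of your own. Each camera call takes 0.05 s, during which the arm holds its last target. There are 200 camera calls.

### The job

Pack this lock job for storage: stand the tin that blocks the low steel bay aside on the bench, clear of the bay, draw out the parts box hidden behind it, and put that box and every square-plated lock cylinder on the bench into the open tub. Then fit the lid and press it down corner by corner, all the way round, until the seal is fully home everywhere. Press on the seal only through the lid, and leave the padlock and the door knob where they are.

Things in the scene. Friction and masses are not known exactly. Their poses are not given: they have to be found in the camera images.
- tub: Open grey tub, fixed. Origin: centre of its underside; z up, y along its long side, x roughly the robot's +x. Inside 150 (x) x 200 (y) mm, inner floor at z = 5, walls 5 thick, rim top at z = 62 with a flange 184 x 234 mm outside. Its black rubber seal stands 7 mm proud of the rim at each corner (top at z = 69) until pressed.
- seal0 (a joint): How far the tub's near right (-x, -y) seal corner is pushed in: 0 = proud, 0.006 m = fully home. An L-shaped rubber piece 34 mm long and 13 mm wide, its corner at (-83.5, -108.5) mm in the tub's frame. It needs about 15 N to move, stays where it is pushed, has no spring.
- seal1 (a joint): How far the tub's near left (-x, +y) seal corner is pushed in: 0 = proud, 0.006 m = fully home. An L-shaped rubber piece 34 mm long and 13 mm wide, its corner at (-83.5, +108.5) mm in the tub's frame. It needs about 15 N to move, stays where it is pushed, has no spring.
- seal2 (a joint): How far the tub's far left (+x, +y) seal corner is pushed in: 0 = proud, 0.006 m = fully home. An L-shaped rubber piece 34 mm long and 13 mm wide, its corner at (+83.5, +108.5) mm in the tub's frame. It needs about 15 N to move, stays where it is pushed, has no spring.
- seal3 (a joint): How far the tub's far right (+x, -y) seal corner is pushed in: 0 = proud, 0.006 m = fully home. An L-shaped rubber piece 34 mm long and 13 mm wide, its corner at (+83.5, -108.5) mm in the tub's frame. It needs about 15 N to move, stays where it is pushed, has no spring.
- lid: White rigid lid, plate 182 (x) x 232 (y) mm at z 14 to 19, lip below 144 x 194 mm (3 mm play inside the tub), black grip rib on top 12 (x) x 70 (y) mm, z 19 to 49. 0.3 kg. Origin: centre of the lip's underside. Starts on the bench, rib up; fits either way round. Origin 55 mm above the tub's origin on the proud seal, 49 fully home. A pressed corner may lift the opposite one till that is pressed.
- lid_c0 (a point): Point on the lid's top face near its corner (-x,-y), at (-80, -105, 19) mm in the lid's frame: where to press. Fitted over the proud seal it is 74 mm above the tub's origin; with that corner fully home 68 mm.
- lid_c1 (a point): Point on the lid's top face near its corner (-x,+y), at (-80, +105, 19) mm in the lid's frame: where to press. Fitted over the proud seal it is 74 mm above the tub's origin; with that corner fully home 68 mm.
- lid_c2 (a point): Point on the lid's top face near its corner (+x,+y), at (+80, +105, 19) mm in the lid's frame: where to press. Fitted over the proud seal it is 74 mm above the tub's origin; with that corner fully home 68 mm.
- lid_c3 (a point): Point on the lid's top face near its corner (+x,-y), at (+80, -105, 19) mm in the lid's frame: where to press. Fitted over the proud seal it is 74 mm above the tub's origin; with that corner fully home 68 mm.
- bay: Low grey steel bay, fixed, no floor, open only at the front. Origin on the bench below the middle of the roof's front edge; x points inwards (the front faces -x, roughly to the robot), z up. Roof from x = 0 to 100 mm, z 42 to 46; side walls inside at y = -48 and 48; a carton on the roof's rear (x 52 to 98, up to z = 78).
- box: Dark steel parts box 70 (x) x 44 (y) x 36 mm with a bright pull tab on its front (-x) end: tab 12 mm wide (y), x -73 to -35, z 3 to 33. 0.17 to 0.35 kg. Origin: centre of the box's underside (without tab), z up. Starts in the bay behind the tin, origin about 26 mm inside the roof's edge, so that little but the tab sticks out; it slides on the bench.
- can: Upright grease tin, 54 mm diameter, 60 mm high, with a paper band, 0.2 to 0.4 kg. Origin: centre of its underside, z up. Starts in front of the bay, right before the box's tab.
- cyl0: Lock cylinder: steel barrel 26 mm diameter on a square brass face plate 34 x 34 x 6 mm, 38 mm high in all, 0.12 kg. Origin: centre of the plate's underside, z along the barrel. Starts standing on its plate in a loose row before the tub; two to four of the four are there (None when absent).
- cyl1: Lock cylinder: steel barrel 26 mm diameter on a square brass face plate 34 x 34 x 6 mm, 38 mm high in all, 0.12 kg. Origin: centre of the plate's underside, z along the barrel. Starts standing on its plate in a loose row before the tub; two to four of the four are there (None when absent).
- cyl2: Lock cylinder: steel barrel 26 mm diameter on a square brass face plate 34 x 34 x 6 mm, 38 mm high in all, 0.12 kg. Origin: centre of the plate's underside, z along the barrel. Starts standing on its plate in a loose row before the tub; two to four of the four are there (None when absent).
- cyl3: Lock cylinder: steel barrel 26 mm diameter on a square brass face plate 34 x 34 x 6 mm, 38 mm high in all, 0.12 kg. Origin: centre of the plate's underside, z along the barrel. Starts standing on its plate in a loose row before the tub; two to four of the four are there (None when absent).
- padlock: Bystander: brass padlock lying flat, body 45 x 50 x 22 mm, shackle 60 mm out to its +x. Origin: centre of the body's underside.
- knob_set: Bystander: round satin door knob on its rose, 64 mm diameter, 60 mm high. Origin: centre of its underside.
Mind the look-alikes: they are no part of the job. What is shaped like the cyl3 but blue or turquoise is not meant.

How it is judged:
By the outcome, as a careful person would: the job done as asked, in the order asked, and still so for the second after the job is handed in, with the robot touching nothing.
Of cyl0, cyl1, cyl2, cyl3 only 2 to 4 are there at a start; the rules pass over those that are not, and their reading is None.
At some moment in a run one of cyl0, cyl1, cyl2, cyl3 may be knocked a few centimetres aside while the robot is not near it.
Once in a run the grip may slacken for a moment while it holds something.
It also fails if it takes over 210 s, if anything falls off the work surface, if the arm or the gripper's body presses on something with over 40 N, if the wrist force passes 120 N, or if a joint passes its speed limit or range.

## Working session

There is one attempt and no reset: what is moved stays moved. The work goes in short steps, Python scripts to look and compute and a tool call to move; the robot and the scene stay as the last step left them, time stands still between calls to the robot, and variables do not carry over. Pictures are saved under pics/ and viewed, about 12 in all and at most 16, crops included, and the job is handed in when it is done.

Besides the shell and the picture viewer there is one more tool, called after "Emit:" as a command line: name --argument value ..., lists and objects as JSON in quotes. carry_out: Moves the arm, as the interface text tells. Its arguments: {"type":"object","properties":{"motion":{"type":"string"},"newtons":{"type":"number"}},"required":["motion"]}

```bash
mkdir -p pics; cat > h.py <<'E'
from plant import r
import numpy as np, cv2
from scipy.spatial.transform import Rotation as Rn
def snap(name,fn,crop=None,scale=1):
    c=r.camera(name); f=c["frame"]
    np.savez(f"pics/{name}_cal.npz",**{k:c[k] for k in("fx","fy","cx","cy","R","t")})
    cv2.imwrite(f"pics/{fn}_raw.png",f)
    if crop: x0,y0,x1,y1=crop; f=f[y0:y1,x0:x1]
    cv2.imwrite(f"pics/{fn}.png",cv2.resize(f,None,fx=scale,fy=scale,interpolation=cv2.INTER_CUBIC))
def cal(n): return np.load(f"pics/{n}_cal.npz")
def w(n,u,v,z):
    c=cal(n); R=c["R"]; d=R.T@np.array([(u-c["cx"])/c["fx"],(v-c["cy"])/c["fy"],1]); o=-R.T@c["t"]
    return o+d*(z-o[2])/d[2]
def px(n,X):
    c=cal(n); p=c["R"]@np.asarray(X)+c["t"]; return p[0]/p[2]*c["fx"]+c["cx"],p[1]/p[2]*c["fy"]+c["cy"]
def tool():
    s=r.get_state(); return np.array(s["tcp_pos"]),Rn.from_euler("xyz",s["orientation"]).as_matrix()
E
python3 - <<'E'
from h import *
snap("top","t0",None,1.42); snap("side","s0",None,1.42)
s=r.get_state(); print(s)
p,R=tool(); print(R.round(3))
for n in("top","side"):
    c=cal(n); print(n,c["R"].round(3),(-c["R"].T@c["t"]).round(3),c["fx"])
E
```

```text
{'clock': 0.1, 'joint_positions': array([ 1.24880206,  0.33385957,  0.03989576,  1.46618232, -0.01339881,
        1.34329948, -0.05850882]), 'joint_vel': array([ 0.0008789 , -0.00162111, -0.00034511, -0.001805  , -0.00078966,
        0.00061083,  0.00061973]), 'effort': array([ 4.42590244e-03, -6.57805538e+01,  1.34015992e+00, -4.04712689e+01,
       -5.96723263e-02,  4.06909478e-02,  1.32783221e-04]), 'tcp_pos': array([ 0.1435179 , -0.63362741,  0.29143621]), 'orientation': array([-3.06867702,  1.56931375,  1.86646085]), 'wrist_force': array([-0.25297711, -0.03550399,  0.95761646]), 'ft_torque': array([-0.029247  ,  0.00306557,  0.03388503]), 'opening': 0.08732391577134233}
[[-0.     0.975  0.221]
 [ 0.001  0.221 -0.975]
 [-1.    -0.    -0.001]]
top [[ 0.044 -0.999 -0.002]
 [-0.977 -0.043 -0.207]
 [ 0.206  0.011 -0.978]] [0.257 0.092 1.409] 453.8704448965778
side [[ 0.916 -0.401 -0.01 ]
 [-0.322 -0.72  -0.615]
 [ 0.239  0.566 -0.789]] [ 0.289 -0.493  0.854] 390.6546627555433
```

View pics/t0.png

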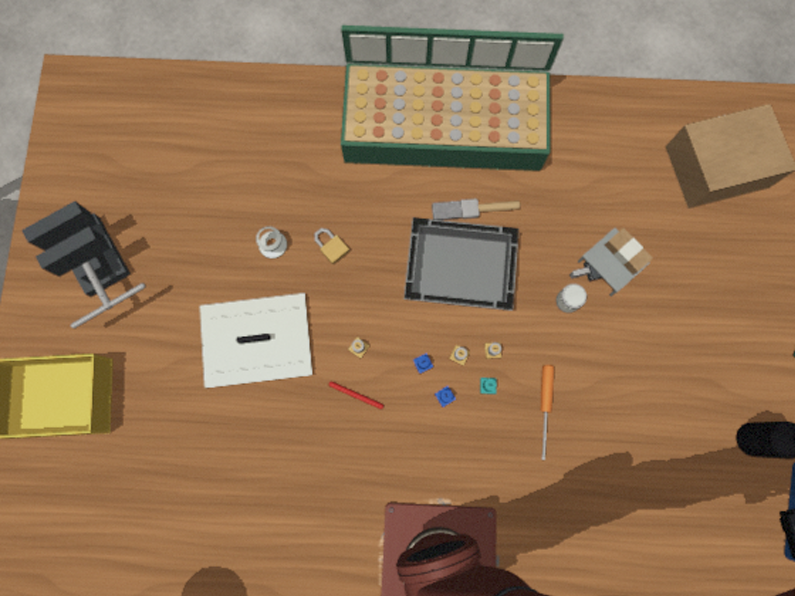

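View pics/s0.png

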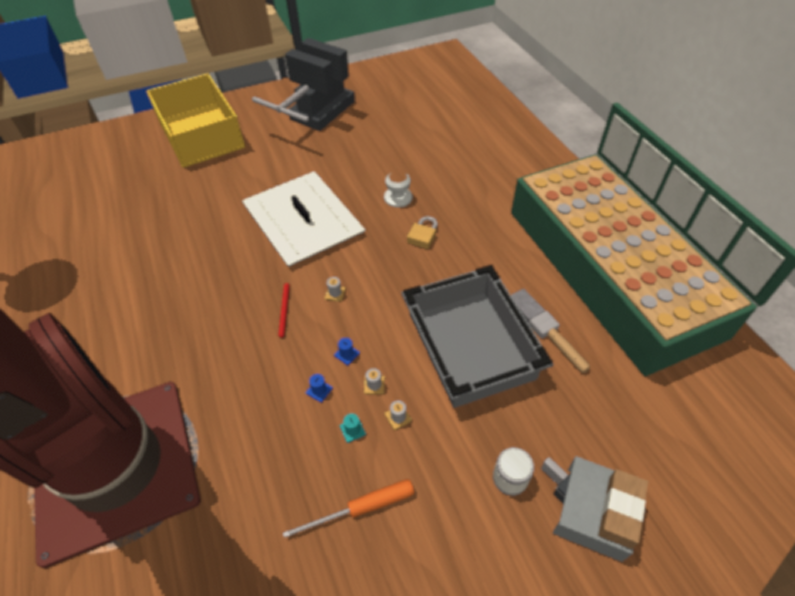

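Both cameras show three brass-plated cylinders: top view, enlarged 1.42x, at (358,347), (460,354) and (494,349). Three blue or turquoise decoys sit beside them. The tin is at (572,297) before the bay at (615,260), with the tab at (580,271). The lid is at (257,340) and the tub at (462,263). I'll enlarge the crops next.

```bash
python3 - <<'E'
import cv2
f=cv2.imread("pics/t0_raw.png")
cv2.imwrite("pics/t1.png",cv2.resize(f[145:285,275:475],None,fx=4,fy=4,interpolation=cv2.INTER_CUBIC))
cv2.imwrite("pics/t2.png",cv2.resize(f[150:285,125:300],None,fx=4,fy=4,interpolation=cv2.INTER_CUBIC))
E
```

```text
(no output)
```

View pics/t1.png

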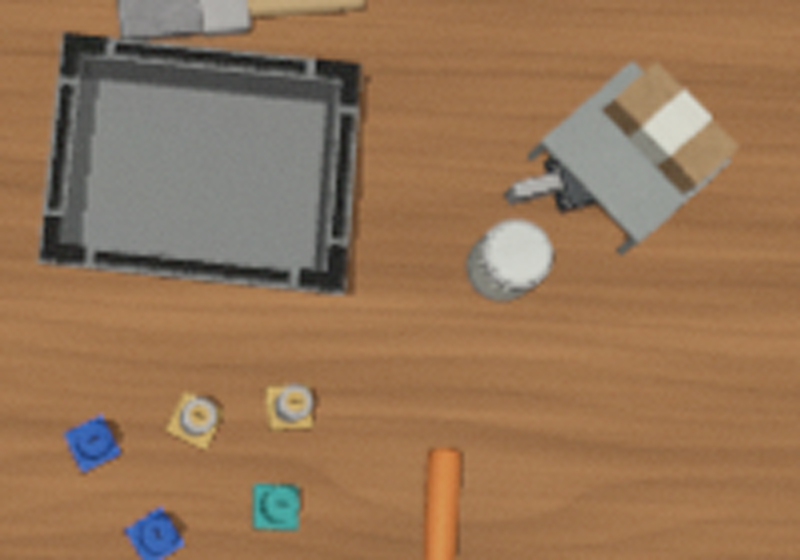

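View pics/t2.png

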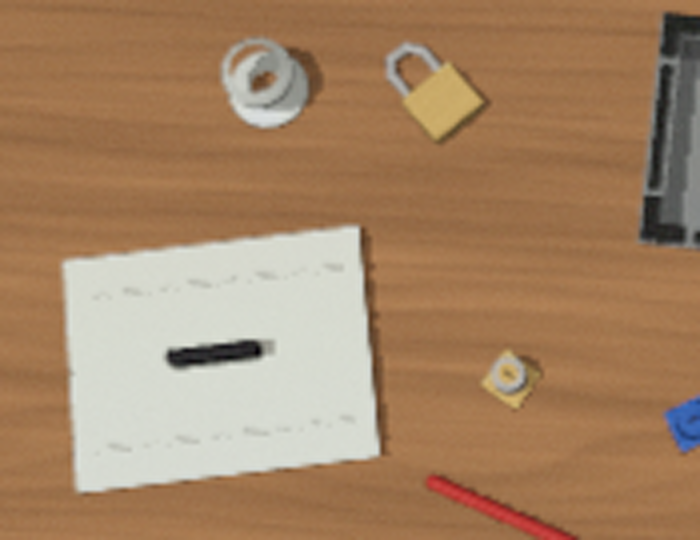

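```bash
python3 - <<'E'
from h import *
A=lambda u,v,z: w("top",275+u/4,145+v/4,z)
B=lambda u,v,z: w("top",125+u/4,150+v/4,z)
t=[A(u,v,.064)for u,v in((65,33),(362,65),(348,293),(40,262))]
P=lambda n,x:print(n,np.round(np.array(x)*1000))
ang=lambda a,b:np.degrees(np.arctan2(*(b-a)[[1,0]])).round(1)
P("tub",t);P("tubc",np.mean(t,0)); print([np.linalg.norm(t[i]-t[i-1]).round(4) for i in range(4)],"xdir",ang(t[3],t[0]),ang(t[2],t[1]),"ydir",ang(t[1],t[0]),ang(t[2],t[3]))
P("can",A(512,256,.06)); P("can base", A(503,268,.0))
bl,br,rl=A(540,148,.046),A(628,248,.046),A(632,62,.046)
P("bay front",[bl,br,(bl+br)/2,rl]);print(np.linalg.norm(bl-br),np.linalg.norm(rl-bl),"xdir",ang(bl,rl),"ydir",ang(br,bl))
a,b=A(510,192,.033),A(560,178,.033);P("tab",[a,b]);print(np.linalg.norm(b-a),ang(a,b))
for n,F,top,pl in(("c1",A,(200,415),((187,393),(220,403),(205,447),(167,425))),("c2",A,(295,403),((267,388),(312,385),(312,428),(271,430))),("c0",B,(509,374),((508,350),(541,378),(515,408),(482,381)))):
    P(n,F(*top,.038)); q=[F(*p,.006)for p in pl]; P(" plate",np.mean(q,0)); print([ang(q[i],q[(i+1)%4])%90 for i in range(4)],[np.linalg.norm(q[i]-q[i-1]).round(3)for i in range(4)])
l=[B(u,v,.019)for u,v in((62,262),(360,227),(380,456),(78,492))]
P("lid",l);P("lidc",np.mean(l,0));print([np.linalg.norm(l[i]-l[i-1]).round(4) for i in range(4)],"xdir",ang(l[3],l[0]),ang(l[2],l[1]),"ydir",ang(l[1],l[0]),ang(l[2],l[3]))
P("rib",[B(170,356,.049),B(264,348,.049)])
P("padlock",B(443,103,.022));P("knob",B(265,90,0))
P("decoys",[A(92,441,.038),A(155,533,.038),A(281,503,.038)])
E
```

```text
tub [[ 720.   81.   64.]
 [ 704. -150.   64.]
 [ 524. -140.   64.]
 [ 537.   93.   64.]]
tubc [621. -29.  64.]
[np.float64(0.1829), np.float64(0.2313), np.float64(0.1805), np.float64(0.2333)] xdir -3.7 -3.0 ydir 86.0 86.6
can [ 559. -265.   60.]
can base [ 562. -274.    0.]
bay front [[ 649. -292.   46.]
 [ 572. -358.   46.]
 [ 610. -325.   46.]
 [ 722. -365.   46.]]
0.10131587300098277 0.1033818578553332 xdir -45.0 ydir 40.9
tab [[ 616. -271.   33.]
 [ 629. -310.   33.]]
0.04123353294575526 -71.6
c1 [430. -34.  38.]
 plate [432. -32.   6.]
[np.float64(75.5), np.float64(72.6), np.float64(62.2), np.float64(59.9)] [np.float64(0.03), np.float64(0.027), np.float64(0.036), np.float64(0.034)]
c2 [ 442. -105.   38.]
 plate [ 443. -106.    6.]
[np.float64(6.400000000000006), np.float64(0.5999999999999943), np.float64(5.299999999999997), np.float64(6.3)] [np.float64(0.033), np.float64(0.035), np.float64(0.034), np.float64(0.032)]
c0 [436. 188.  38.]
 plate [436. 188.   6.]
[np.float64(52.3), np.float64(52.099999999999994), np.float64(53.5), np.float64(53.2)] [np.float64(0.031), np.float64(0.034), np.float64(0.031), np.float64(0.033)]
lid [[511. 543.  19.]
 [549. 312.  19.]
 [371. 284.  19.]
 [334. 511.  19.]]
lidc [441. 413.  19.]
[np.float64(0.1798), np.float64(0.2336), np.float64(0.18), np.float64(0.2306)] xdir 10.1 9.1 ydir 99.4 99.3
rib [[437. 444.  49.]
 [446. 373.  49.]]
padlock [652. 253.  22.]
knob [663. 400.   0.]
decoys [[407.  47.  38.]
 [340.  -2.  38.]
 [366. -96.  38.]]
```

```bash
cat >> h.py <<'E'
def plan(*wps):
    """wps: (x,y,zgrasp,phi_deg) in mm; prints tool-frame rows (cm, deg about tool x) from current pose"""
    p,R=tool(); phi=np.degrees(np.arctan2(R[1,2],R[0,2]))
    g=(p+R[:,0]*.051)*1000
    print("grasp now",g.round(1),"phi",round(phi,1),"tilt",np.degrees(np.arccos(min(1,-R[2,0]))).round(2))
    for x,y,z,f in wps:
        d=R.T@(np.array([x,y,z])-g)/10; dphi=(phi-f+180)%360-180
        Rt=np.column_stack([[0,0,-1],[-np.sin(np.radians(f)),np.cos(np.radians(f)),0],[np.cos(np.radians(f)),np.sin(np.radians(f)),0]])
        rv=np.degrees(Rn.from_matrix(R.T@Rt).as_rotvec())
        print("row %.1f %.1f %.1f  %.1f %.1f %.1f"%(*d,*rv))
E
python3 - <<'E'
from h import *
plan((560,-268,150,-77),(560,-268,36,-77),(560,-268,80,-77),(440,-340,80,-77),(440,-340,37,-77))
E
```

```text
grasp now [ 143.5 -633.6  240.4] phi -77.2 tilt 0.08
row 9.1 48.7 -26.4  -0.2 -0.1 0.0
row 20.5 48.7 -26.4  -0.2 -0.1 0.0
row 16.1 48.7 -26.4  -0.2 -0.1 0.0
row 16.1 35.4 -22.1  -0.2 -0.1 0.0
row 20.4 35.4 -22.1  -0.2 -0.1 0.0
```

Emit:
carry_out --motion "5 5 -2.7 0 0 0 -1; 9.1 48.7 -26.4 0 0 0 -1; 9.1 48.7 -26.4 0 0 0 -1; 9.1 48.7 -26.4 0 0 0 -1; 9.1 48.7 -26.4 0 0 0 -1; 9.1 48.7 -26.4 0 0 0 -1; 9.1 48.7 -26.4 0 0 0 -1; 9.1 48.7 -26.4 0 0 0 -1; 9.1 48.7 -26.4 0 0 0 -1; 9.1 48.7 -26.4 0 0 0 -1" --newtons 30

```text
clock: 1.1
tcp_pos: [0.5093, -0.3129, 0.2086]
orientation: [-2.151, 1.571, 2.784]
wrist_force: [0.8, -0.8, 0.3]
opening: 0.0872
```

```bash
python3 - <<'E'
from h import *
plan((560,-268,100,-77),(560,-268,36,-77))
E
```

```text
grasp now [ 509.2 -312.9  157.6] phi -77.3 tilt 0.02
row 5.8 5.9 -3.3  -0.3 -0.0 0.0
row 12.2 5.9 -3.3  -0.3 -0.0 0.0
```

Emit:
carry_out --motion "0 5.9 -3.3 0 0 0 -1; 0 5.9 -3.3 0 0 0 -1; 3 5.9 -3.3 0 0 0 -1; 5 5.9 -3.3 0 0 0 -1; 5 5.9 -3.3 0 0 0 -1"

```text
clock: 1.6
tcp_pos: [0.5565, -0.2688, 0.1556]
orientation: [-2.192, 1.565, 2.743]
wrist_force: [-0.1, -0.9, -0.7]
opening: 0.0869
```

```bash
python3 - <<'E'
from h import *
plan((560,-268,100,-77),(560,-268,36,-77))
snap("side","s1",(330,280,470,385),5.7)
E
```

```text
grasp now [ 556.2 -268.6  104.6] phi -77.2 tilt 0.34
row 0.5 0.4 0.0  -0.2 -0.2 0.3
row 6.9 0.4 0.0  -0.2 -0.2 0.3
```

View pics/s1.png

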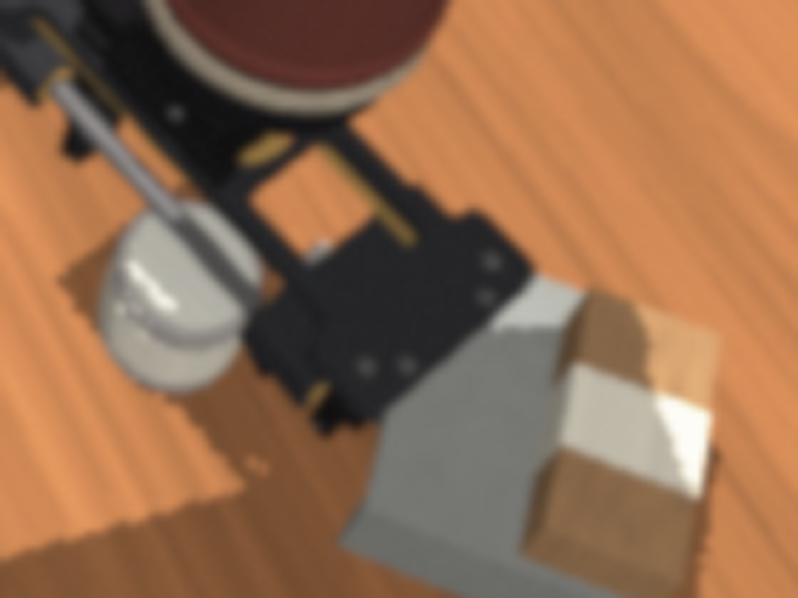

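The gripper body is above the tin, with the tin's top at about (185,270) in the crop. I'll check the tin position in the side view.

```bash
python3 - <<'E'
from h import *
f=lambda X:[((a-o)*5.7).round() if 0 else round((a-o)*5.7) for a,o in zip(px("side",X),(330,280))]
print("can top",f((.56,-.268,.06)),"base",f((.56,-.268,0)))
p,R=tool()
for s in(1,-1): print("tip",f(p+R@np.array([.07,0,s*.0435])))
print("side est. can top",w("side",330+185/5.7,280+270/5.7,.06))
print("s0 est", w("side",515/1.42,463/1.42,.06))
print("tab tip",w("side",549/1.42,463/1.42,.033), "bay roof corners",w("side",579/1.42,458/1.42,.046),w("side",556/1.42,533/1.42,.042),"tub",w("side",404/1.42,291/1.42,.062),w("side",462/1.42,404/1.42,.062))
E
```

```text
can top [174, 261] base [151, 320]
tip [268, 334]
tip [98, 146]
side est. can top [ 0.56180528 -0.27249644  0.06      ]
s0 est [ 0.56368978 -0.27023619  0.06      ]
tab tip [ 0.62031932 -0.28357183  0.033     ] bay roof corners [ 0.66059853 -0.29850671  0.046     ] [ 0.56992551 -0.37540966  0.042     ] tub [0.54583143 0.09288575 0.062     ] [ 0.53643228 -0.15395659  0.062     ]
```

Emit:
carry_out --motion "0.5 0.4 0.1 0 0 0 -1; 3.5 0.4 0.1 0 0 0 -1; 6.9 0.4 0.1 0 0 0 -1; 6.9 0.4 0.1 0 0 0 -1; 6.9 0.4 0.1 0 0 0 1; 6.9 0.4 0.1 0 0 0 1; 6.9 0.4 0.1 0 0 0 1; 6.9 0.4 0.1 0 0 0 1; 6.9 0.4 0.1 0 0 0 1; 6.9 0.4 0.1 0 0 0 1" --newtons 30

```text
clock: 2.65
tcp_pos: [0.5629, -0.2696, 0.0908]
orientation: [0.814, 1.57, -0.534]
wrist_force: [-1.3, -0.1, 4.9]
opening: 0.0534
```

Emit:
carry_out --motion "-3 0 0 0 0 0 1; -4 0 0 0 0 0 1; -4 -4.5 1.4 0 0 0 1; -4 -9 2.8 0 0 0 1; -4 -13.5 4.1 0 0 0 1; -4 -13.5 4.1 0 0 0 1; -4 -13.5 4.1 0 0 0 1; -1 -13.5 4.1 0 0 0 1; 0 -13.5 4.1 0 0 0 1; 0 -13.5 4.1 0 0 0 1"

```text
clock: 3.65
tcp_pos: [0.4409, -0.3377, 0.0892]
orientation: [-2.921, 1.569, 2.016]
wrist_force: [-0.9, -0.5, -2.1]
opening: 0.0533
```

Emit:
carry_out --motion "0 0 0 0 0 0 1; 0 0 0 0 0 0 -1; 0 0 0 0 0 0 -1; 0 0 0 0 0 0 -1; 0 0 0 0 0 0 -1; -5 0 0 0 0 0 -1; -10 0 0 0 0 0 -1; -11 0 0 0 0 0 -1; -11 0 0 0 0 0 -1"

```text
clock: 4.55
tcp_pos: [0.441, -0.34, 0.2026]
orientation: [0.677, 1.566, -0.671]
wrist_force: [-0.0, -0.4, 0.2]
opening: 0.0867
```

```bash
python3 - <<'E'
from h import *
print(r.get_state()["wrist_force"])
snap("top","t3",(350,160,470,260),6.6)
b=np.array
plan((620,-285,120,18.4))
E
```

```text
[-0.02009055 -0.39237289  0.166405  ]
grasp now [ 440.2 -339.4  149.4] phi -77.2 tilt 0.09
row 3.0 18.7 -1.3  -95.6 0.1 0.0
```

View pics/t3.png

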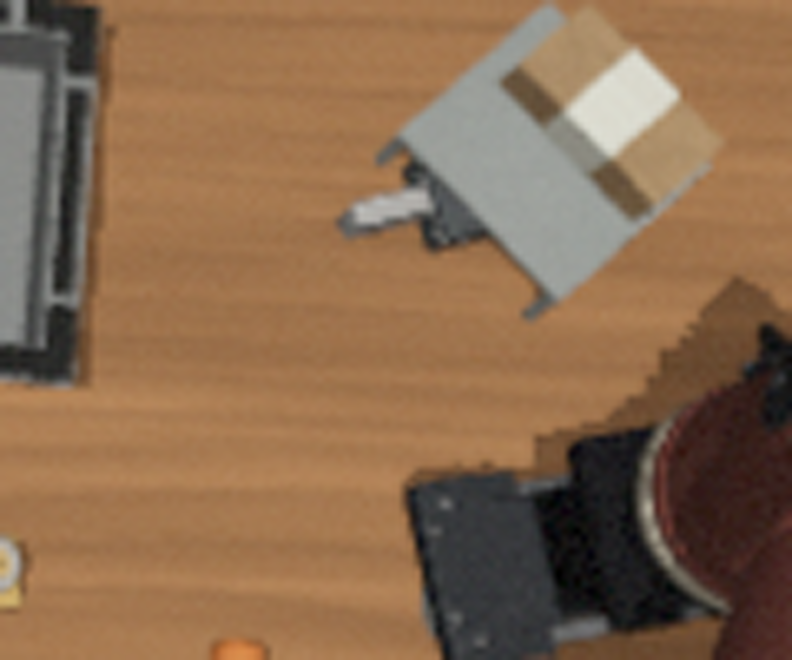

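```bash
python3 - <<'E'
from h import *
A=lambda u,v,z: w("top",350+u/6.6,160+v/6.6,z)
for p in((355,210,.033),(428,192,.033),(414,170,.036),(440,238,.036),(345,228,.003),(400,137,.046),(550,303,.046)): print(p,(A(*p)*1000).round())
a,b=A(355,210,.033),A(428,192,.033);print(np.degrees(np.arctan2(*(b-a)[[1,0]])),np.linalg.norm(b-a))
a,b=A(400,137,.046),A(550,303,.046);print("bay normal",np.degrees(np.arctan2(*(a-b)[[1,0]]))-90)
m=A(392,201,.033)*1000
plan((m[0],m[1],100,15),(m[0],m[1],28,15))
E
```

```text
(355, 210, 0.033) [ 620. -275.   33.]
(428, 192, 0.033) [ 630. -310.   33.]
(414, 170, 0.036) [ 640. -303.   36.]
(440, 238, 0.036) [ 607. -314.   36.]
(345, 228, 0.003) [ 618. -278.    3.]
(400, 137, 0.046) [ 653. -294.   46.]
(550, 303, 0.046) [ 576. -362.   46.]
-73.41778528888563 0.03612796816369121
bay normal -48.37842106851394
grasp now [ 440.2 -339.4  149.4] phi -77.2 tilt 0.09
row 5.0 19.0 -0.5  -92.2 0.1 0.0
row 12.2 19.0 -0.5  -92.2 0.1 0.0
```

Emit:
carry_out --motion "0 2 0 -8.5 0 0 -1; 0 4 0 -17 0 0 -1; 0 6 0 -25.5 0 0 -1; 0 8 0 -34 0 0 -1; 0 10 0 -42.5 0 0 -1; 0 12 0 -51 0 0 -1; 0 14 0 -59.5 0 0 -1; 0 16 0 -68 0 0 -1; 0 17.5 0 -76.5 0 0 -1; 0 19 -0.5 -85 0 0 -1"

```text
clock: 5.6
tcp_pos: [0.6239, -0.2923, 0.1969]
orientation: [2.536, 1.567, 2.677]
wrist_force: [0.3, -0.5, -0.3]
opening: 0.0868
```

Emit:
carry_out --motion "0 0 0 -8.5 0 0 -1; 4 0 0 -9.7 0 0 -1; 4 0 0 -9.7 0 0 -1"

```text
clock: 5.9
tcp_pos: [0.6208, -0.2911, 0.1526]
orientation: [2.38, 1.56, 2.685]
wrist_force: [-1.6, 0.1, -0.3]
opening: 0.0867
```

```bash
python3 - <<'E'
from h import *
plan((624,-288,100,17.5),(624,-288,28,17.5))
print(r.get_state()["joint_positions"].round(2))
E
```

```text
grasp now [ 620.3 -290.9  101.6] phi 17.5 tilt 0.63
row 0.2 0.2 0.4  0.0 -0.5 -0.4
row 7.4 0.1 0.5  0.0 -0.5 -0.4
[ 0.73  0.56 -0.5   1.49  0.28  1.17  0.49]
```

Emit:
carry_out --motion "0.2 0.1 0.4 0 0 0 -1; 4 0.1 0.4 0 0 0 -1; 7.3 0.1 0.4 0 0 0 -1; 7.3 0.1 0.4 0 0 0 -1; 7.3 0.1 0.4 0 0 0 1; 7.3 0.1 0.4 0 0 0 1; 7.3 0.1 0.4 0 0 0 1; 7.3 0.1 0.4 0 0 0 1; 7.3 0.1 0.4 0 0 0 1; 7.3 0.1 0.4 0 0 0 1" --newtons 40

```text
clock: 6.9
tcp_pos: [0.6278, -0.2902, 0.0874]
orientation: [-0.767, 1.57, -0.462]
wrist_force: [0.5, 1.1, 0.4]
opening: 0.0465
```

Emit:
carry_out --motion "0 0 0 0 0 0 1; 0 0 0 0 0 0 1; 0 1.5 -0.7 0 0 0 1; 0 3 -1.4 0 0 0 1; 0 4.5 -2.0 0 0 0 1; 0 6 -2.7 0 0 0 1; 0 7.5 -3.4 0 0 0 1; 0 9 -4.1 0 0 0 1; 0 10 -4.5 0 0 0 1; 0 10 -4.5 0 0 0 1"

```text
clock: 7.9
tcp_pos: [0.5542, -0.2073, 0.0871]
orientation: [2.666, 1.57, 2.972]
wrist_force: [0.6, 0.2, -0.6]
opening: 0.0004
```

```bash
python3 - <<'E'
from h import *
plan((624,-288,100,17.5)); print(r.get_state()["wrist_force"],r.get_state()["opening"])
snap("top","t4",(350,160,470,260),6.6)
E
```

```text
grasp now [ 554.2 -207.3   36.1] phi 17.5 tilt 0.03
row -6.4 -9.8 4.2  0.0 -0.0 -0.0
[ 0.56747347  0.19744195 -0.6411416 ] 0.0004323135634001697
```

View pics/t4.png

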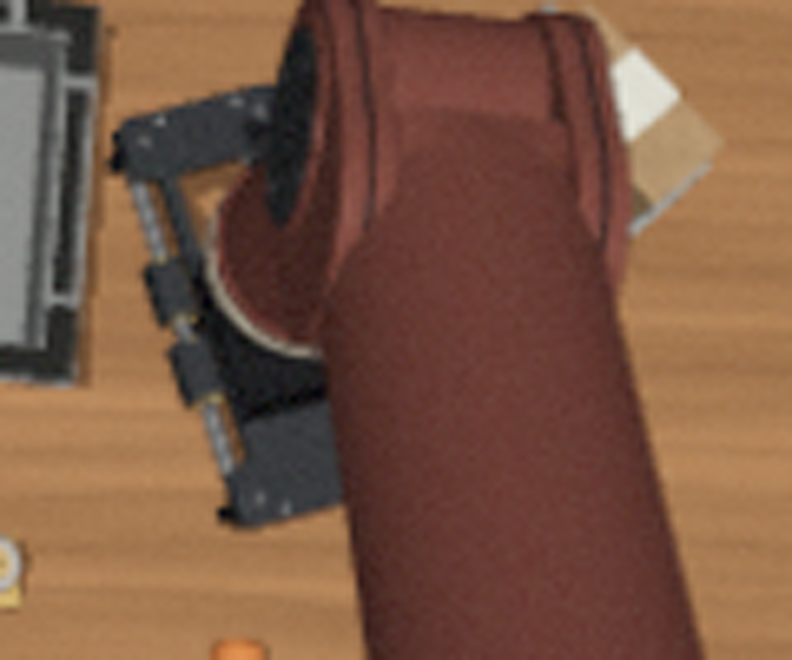

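The fingers had not closed fully before the pull, so they slid off the tab. I'll raise, open, look and try again, with a longer closing time.

Emit:
carry_out --motion "-4 0 0 0 0 0 -1; -8 0 0 0 0 0 -1; -10 0 0 0 0 0 -1; -10 -5 -5 0 0 0 -1; -10 -10 -9 0 0 0 -1; -10 -14 -12 0 0 0 -1; -10 -17 -15 0 0 0 -1; -10 -17 -15 0 0 0 -1; -10 -17 -15 0 0 0 -1; -10 -17 -15 0 0 0 -1"

```text
clock: 8.95
tcp_pos: [0.4625, -0.4165, 0.1869]
orientation: [0.553, 1.57, 0.856]
wrist_force: [0.4, 1.6, 0.5]
opening: 0.0724
```

```bash
python3 - <<'E'
from h import *
snap("top","t5",(350,160,470,260),6.6)
plan((624,-289,100,17.5))
E
```

```text
grasp now [ 463.3 -415.1  136. ] phi 17.5 tilt 0.05
row 3.6 7.2 19.1  -0.0 0.0 -0.0
```

View pics/t5.png

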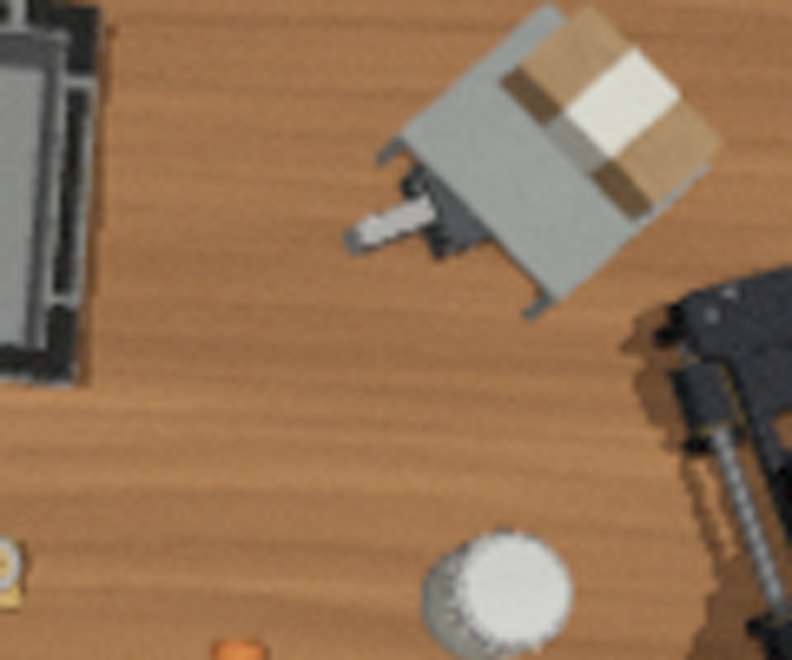

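The box stayed in the bay. Its tab turned slightly and now runs from about (362,230) to (432,205). The tin stands well aside at (510,590).

```bash
python3 - <<'E'
from h import *
A=lambda u,v,z: w("top",350+u/6.6,160+v/6.6,z)*1000
a,b=A(360,231,.033),A(430,206,.033);print(a,b,np.degrees(np.arctan2(*(b-a)[[1,0]])),np.linalg.norm(b-a))
print(A(515,588,.06))
m=a+.5*(b-a); f=np.degrees(np.arctan2(*(b-a)[[1,0]]))+90
plan((m[0],m[1],100,f))
E
```

```text
[ 609.54367146 -277.65402397   33.        ] [ 623.18221705 -310.87204222   33.        ] -67.67808731511991 35.908866062796
[ 439.57202266 -338.2678296    60.        ]
grasp now [ 463.3 -415.1  136. ] phi 17.5 tilt 0.05
row 3.6 6.9 18.2  -4.8 0.0 -0.0
```

Emit:
carry_out --motion "0 2.5 5 -2 0 0 -1; 1 5 10 -4.8 0 0 -1; 3.6 6.9 14 -4.8 0 0 -1; 3.6 6.9 18.2 -4.8 0 0 -1; 3.6 6.9 18.2 -4.8 0 0 -0.3; 3.6 6.9 18.2 -4.8 0 0 -0.3; 3.6 6.9 18.2 -4.8 0 0 -0.3; 3.6 6.9 18.2 -4.8 0 0 -0.3"

```text
clock: 9.8
tcp_pos: [0.6147, -0.2962, 0.1514]
orientation: [-2.113, 1.57, -1.726]
wrist_force: [0.4, 0.4, 0.2]
opening: 0.0631
```

```bash
python3 - <<'E'
from h import *
plan((617,-294,27,22.3))
E
```

```text
grasp now [ 614.7 -296.2  100.4] phi 22.2 tilt 0.06
row 7.3 0.1 0.3  -0.1 -0.0 0.0
```

Emit:
carry_out --motion "4 0.1 0.2 0 0 0 -0.3; 7.2 0.1 0.2 0 0 0 -0.3; 7.2 0.1 0.2 0 0 0 -0.3; 7.2 0.1 0.2 0 0 0 1; 7.2 0.1 0.2 0 0 0 1; 7.2 0.1 0.2 0 0 0 1; 7.2 0.1 0.2 0 0 0 1; 7.2 0.1 0.2 0 0 0 1; 7.2 0.1 0.2 0 0 0 1; 7.2 0.1 0.2 0 0 0 1"

```text
clock: 10.8
tcp_pos: [0.6172, -0.2932, 0.0792]
orientation: [-0.259, 1.57, 0.13]
wrist_force: [0.6, 0.0, 1.9]
opening: 0.0117
```

Emit:
carry_out --motion "0 0 0 0 0 0 1; 0 0 0 0 0 0 1; 0 0 0 0 0 0 1; 0 0 0 0 0 0 1; 0 0 0 0 0 0 1"

```text
clock: 11.3
tcp_pos: [0.6172, -0.2932, 0.0792]
orientation: [-0.253, 1.57, 0.136]
wrist_force: [-0.1, 0.7, 4.1]
opening: 0.0118
```

Emit:
carry_out --motion "0 1 -0.4 0 0 0 1; 0 2.2 -0.8 0 0 0 1; 0 3.4 -1.2 0 0 0 1; 0 4.6 -1.6 0 0 0 1; 0 5.8 -2.1 0 0 0 1; 0 7 -2.5 0 0 0 1; 0 8.2 -2.9 0 0 0 1; 0 9.4 -3.3 0 0 0 1; 0 10.4 -3.7 0 0 0 1; 0 10.4 -3.7 0 0 0 1"

```text
clock: 12.3
tcp_pos: [0.5422, -0.2094, 0.0792]
orientation: [2.29, 1.569, 2.68]
wrist_force: [-3.5, 2.8, 6.5]
opening: 0.0118
```

```bash
python3 - <<'E'
from h import *
plan((624,-289,100,17.5)); print(r.get_state()["wrist_force"],r.get_state()["opening"])
E
```

```text
grasp now [ 542.1 -209.3   28.2] phi 22.3 tilt 0.1
row -7.2 -10.5 4.5  4.8 -0.1 -0.1
[-3.52983327  2.83419065  6.52137721] 0.011779148921122216
```

Emit:
carry_out --motion "0 0 0 0 0 0 -1; 0 0 0 0 0 0 -1; 0 0 0 0 0 0 -1; -4 0 0 0 0 0 -1; -5.5 0 0 0 0 0 -1; -5.5 -3 0 0 0 0 -1; -5.5 -5.5 0 0 0 0 -1; -5.5 -5.5 0 0 0 0 -1; -5.5 -5.5 0 0 0 0 -1; -5.5 -5.5 0 0 0 0 -1"

```text
clock: 13.3
tcp_pos: [0.5641, -0.2609, 0.1337]
orientation: [1.685, 1.57, 2.075]
wrist_force: [0.4, 0.6, 0.2]
opening: 0.0824
```

```bash
python3 - <<'E'
from h import *
snap("side","s2",(300,240,470,367),4.7)
plan((563,-260,24,22.3))
p,R=tool()
f=lambda X:[round((a-o)*4.7) for a,o in zip(px("side",X),(300,240))]
c=np.array([.563,-.26,.036]);a=np.radians(-67.7);ux=np.array([np.cos(a),np.sin(a),0]);uy=np.array([-ux[1],ux[0],0])
for i in(-1,1):
  for j in(-1,1): print(i,j,f(c+i*.035*ux+j*.022*uy))
print("tabtip",f(c-.073*ux-[0,0,.003]))
E
```

```text
grasp now [ 564.1 -260.7   82.9] phi 22.3 tilt 0.04
row 5.9 0.1 -0.1  0.0 -0.0 -0.0
-1 -1 [184, 388]
-1 1 [242, 323]
1 -1 [307, 493]
1 1 [365, 423]
tabtip [150, 305]
```

View pics/s2.png

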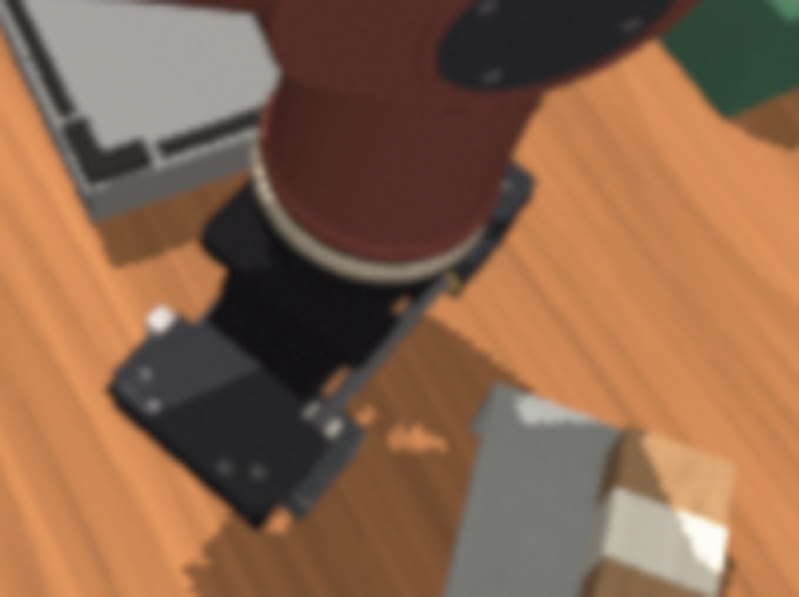

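The tab tip is at (160,318), near where I predicted it, and the box is out of the bay and under the gripper. I'll regrip it across its sides.

Emit:
carry_out --motion "3 0 0 0 0 0 -1; 5.8 0 0 0 0 0 -1; 5.8 0 0 0 0 0 -1; 5.8 0 0 0 0 0 1; 5.8 0 0 0 0 0 1; 5.8 0 0 0 0 0 1; 5.8 0 0 0 0 0 1; 5.8 0 0 0 0 0 1; 5.8 0 0 0 0 0 1; 5.8 0 0 0 0 0 1" --newtons 50

```text
clock: 14.35
tcp_pos: [0.5643, -0.262, 0.0762]
orientation: [-0.973, 1.571, -0.584]
wrist_force: [0.0, 0.5, 2.2]
opening: 0.0437
```

Emit:
carry_out --motion "0 0 0 0 0 0 1; 0 0 0 0 0 0 1; -2 0 0 0 0 0 1; -5 0 0 0 0 0 1; -9 0 0 0 0 0 1; -9 0 0 0 0 0 1; -9 0 0 0 0 0 1"

```text
clock: 15.05
tcp_pos: [0.5643, -0.2621, 0.1663]
orientation: [-1.035, 1.57, -0.647]
wrist_force: [-0.3, -0.3, -3.6]
opening: 0.0438
```

```bash
python3 - <<'E'
from h import *
print(r.get_state()["wrist_force"])
C=np.array([621,-29.]);a=np.radians(-3.6);X=np.array([np.cos(a),np.sin(a)]);Y=np.array([-X[1],X[0]])
for x,y in((19,-48),(-19,-48)):
    p=C+X*x+Y*y; print(p); 
    for f in(86.4,-93.6): plan((*p,120,f),(*p,30,f))
E
```

```text
[-0.27753596 -0.32104387 -3.56311211]
[636.9485629  -78.09830284]
grasp now [ 564.4 -262.2  115.3] phi 22.3 tilt 0.06
row -0.5 14.3 13.7  -64.1 -0.0 0.1
row 8.5 14.3 13.7  -64.1 -0.0 0.1
grasp now [ 564.4 -262.2  115.3] phi 22.3 tilt 0.06
row -0.5 14.3 13.7  115.9 0.1 0.0
row 8.5 14.3 13.7  115.9 0.1 0.0
[599.02354722 -75.71226309]
grasp now [ 564.4 -262.2  115.3] phi 22.3 tilt 0.06
row -0.5 15.9 10.3  -64.1 -0.0 0.1
row 8.5 16.0 10.3  -64.1 -0.0 0.1
grasp now [ 564.4 -262.2  115.3] phi 22.3 tilt 0.06
row -0.5 15.9 10.3  115.9 0.1 0.0
row 8.5 16.0 10.3  115.9 0.1 0.0
```

Emit:
carry_out --motion "-1 1.5 1.5 -8 0 0 1; -1 3 3 -16 0 0 1; -1 4.5 4.5 -24 0 0 1; -1 6 6 -32 0 0 1; -1 7.5 7.5 -40 0 0 1; -1 9 9 -48 0 0 1; -1 11 11 -56 0 0 1; -1 13 13 -64.1 0 0 1; -1 14.3 13.7 -64.1 0 0 1; -1 14.3 13.7 -64.1 0 0 1"

```text
clock: 16.05
tcp_pos: [0.6361, -0.0747, 0.1745]
orientation: [0.858, 1.568, 2.366]
wrist_force: [-0.0, 0.0, -1.9]
opening: 0.0433
```

Emit:
carry_out --motion "0 0 0 0 0 0 1; 0 0 0 0 0 0 1; 0 0 0 0 0 0 1"

```text
clock: 16.35
tcp_pos: [0.6365, -0.0794, 0.1758]
orientation: [2.74, 1.57, -2.039]
wrist_force: [0.6, -0.1, -2.4]
opening: 0.0434
```

```bash
python3 - <<'E'
from h import *
print(r.get_state()["wrist_force"])
plan((637,-78,31,86.4)); print(r.get_state()["joint_positions"].round(2))
snap("top","t6",(275,145,435,265),5)
E
```

```text
[ 0.60972947 -0.12054396 -2.43870435]
grasp now [636.5 -79.4 124.8] phi 86.2 tilt 0.05
row 9.4 -0.0 0.2  -0.2 -0.0 -0.0
[ 0.64  0.52 -0.79  1.59  0.39  1.2   1.28]
```

View pics/t6.png

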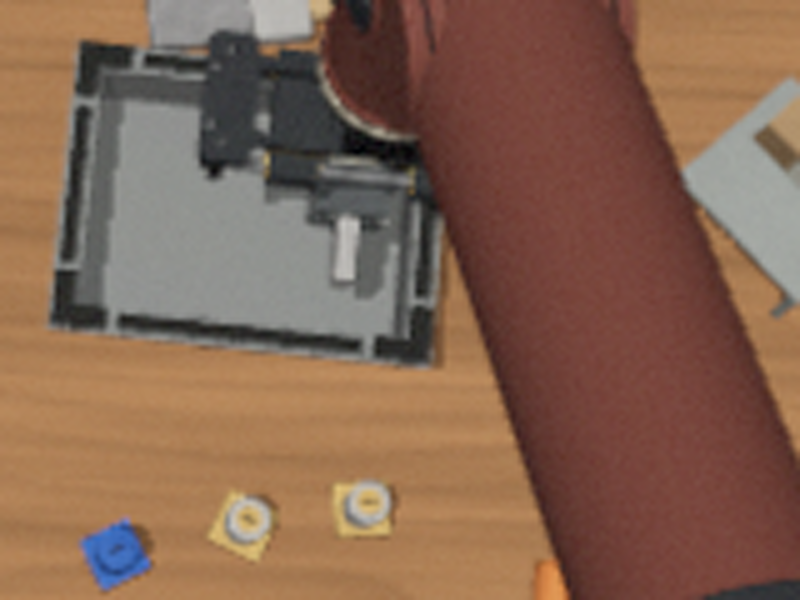

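The box hangs level over the tub, with its tab at (345,245) pointing toward tub -x. Lowering now.

Emit:
carry_out --motion "4 0 0.2 0 0 0 1; 8 0 0.2 0 0 0 1; 9.4 0 0.2 0 0 0 1; 9.4 0 0.2 0 0 0 1; 9.4 0 0.2 0 0 0 -0.1; 9.4 0 0.2 0 0 0 -0.1; 9.4 0 0.2 0 0 0 -0.1; 5 0 0.2 0 0 0 -0.1; 0 0 0.2 0 0 0 -0.1; -3 0 0.2 0 0 0 -0.1"

```text
clock: 17.4
tcp_pos: [0.638, -0.0754, 0.2103]
orientation: [-1.558, 1.567, -0.05]
wrist_force: [1.9, 1.1, -0.4]
opening: 0.0477
```

```bash
python3 - <<'E'
from h import *
s=r.get_state();print(s["wrist_force"],s["joint_positions"].round(2),s["opening"])
plan((442,-105,120,86.4))
E
```

```text
[ 1.87702412  1.06482999 -0.43986831] [ 0.65  0.49 -0.8   1.56  0.37  1.25  1.3 ] 0.047667346507962303
grasp now [638.2 -75.4 159.3] phi 86.4 tilt 0.23
row 3.9 19.4 -4.2  -0.0 0.0 0.2
```

Emit:
carry_out --motion "2 5 -1 0 0 0 -0.1; 3.9 10 -2.5 0 0 0 -0.1; 3.9 15 -4.2 0 0 0 -0.1; 3.9 19.4 -4.2 0 0 0 -0.1; 3.9 19.4 -4.2 0 0 0 -0.1; 3.9 19.4 -4.2 0 0 0 -0.1; 3.9 19.4 -4.2 0 0 0 -0.1; 3.9 19.4 -4.2 0 0 0 -0.1" --newtons 30

```text
clock: 18.2
tcp_pos: [0.4423, -0.105, 0.1676]
orientation: [-1.054, 1.569, 0.455]
wrist_force: [1.0, -0.2, -0.7]
opening: 0.0479
```

```bash
python3 - <<'E'
from h import *
s=r.get_state();print(s["wrist_force"],s["joint_positions"].round(2),s["opening"])
plan((442,-105,28,86.4))
snap("side","s3",(190,160,410,325),3.6)
p,R=tool();g=p+R[:,0]*.07
f=lambda X:[round((a-o)*3.6) for a,o in zip(px("side",X),(190,160))]
print([f(g+s*R[:,2]*.024) for s in(-1,1)],"c2",f((.442,-.105,.038)),"c1",f((.430,-.034,.038)))
E
```

```text
[ 1.00049495 -0.23401127 -0.74450897] [ 1.    0.12 -0.9   2.04  0.11  1.03  1.56] 0.04785061220064892
grasp now [ 442.4 -104.9  116.6] phi 86.4 tilt 0.11
row 8.9 0.1 -0.0  0.0 0.1 0.1
[[330, 444], [303, 378]] c2 [317, 457] c1 [259, 375]
```

View pics/s3.png

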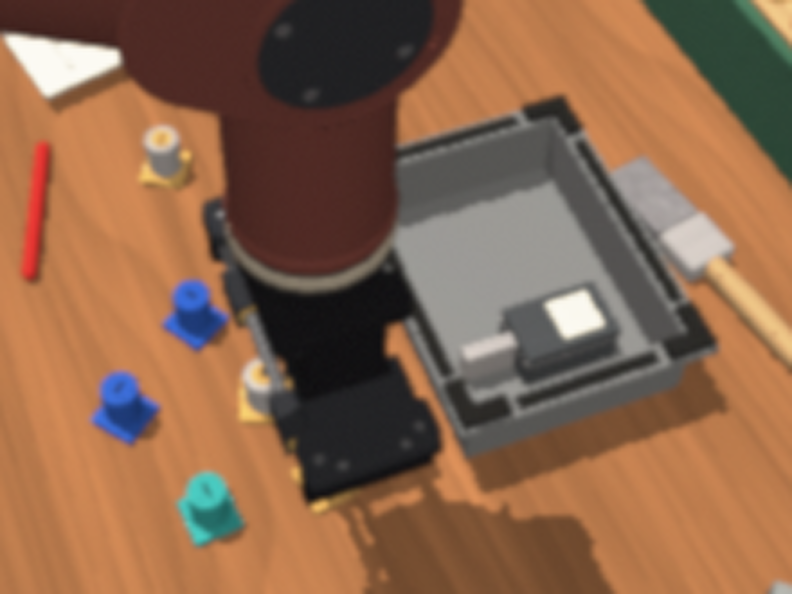

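The box lies flat in the tub at about (555,335). Cylinder c1 is at (262,385), c2 is under the gripper, and c0 is at (163,155), all undisturbed. Grasping c2.

Emit:
carry_out --motion "4 0 0 0 0 0 -0.1; 8.8 0 0 0 0 0 -0.1; 8.8 0 0 0 0 0 -0.1; 8.8 0 0 0 0 0 1; 8.8 0 0 0 0 0 1; 8.8 0 0 0 0 0 1; 8.8 0 0 0 0 0 1; 8.8 0 0 0 0 0 1; 8.8 0 0 0 0 0 1; 8.8 0 0 0 0 0 1"

```text
clock: 19.25
tcp_pos: [0.4419, -0.1057, 0.0808]
orientation: [-2.105, 1.568, -0.597]
wrist_force: [-1.2, 0.2, 10.6]
opening: 0.0256
```

Emit:
carry_out --motion "-4 0 0 0 0 0 1; -9 0 0 0 0 0 1; -9 0 0 0 0 0 1; -9 0 0 0 0 0 1"

```text
clock: 19.65
tcp_pos: [0.4412, -0.106, 0.1705]
orientation: [-2.353, 1.567, -0.847]
wrist_force: [0.2, -0.2, -1.6]
opening: 0.0251
```

```bash
cat >> h.py <<'E'
_C=np.array([621,-29.]);_a=np.radians(-3.6);_X=np.array([np.cos(_a),np.sin(_a)]);_Y=np.array([-_X[1],_X[0]])
def tub(x,y): return _C+_X*x+_Y*y
E
python3 - <<'E'
from h import *
s=r.get_state();print(s["wrist_force"],s["opening"])
p=tub(48,45); plan((*p,120,86.4),(*p,34,86.4))
E
```

```text
[ 0.1844268  -0.18520413 -1.58031611] 0.02510522809527311
grasp now [ 441.4 -106.1  119.5] phi 86.3 tilt 0.22
row -0.0 -22.2 13.4  -0.1 -0.2 0.2
row 8.6 -22.2 13.4  -0.1 -0.2 0.2
```

Emit:
carry_out --motion "-0.5 -4 2.4 0 0 0 1; -0.5 -8 4.8 0 0 0 1; -0.5 -12 7.2 0 0 0 1; -0.5 -16 9.6 0 0 0 1; -0.5 -20 12 0 0 0 1; -0.5 -22.2 13.4 0 0 0 1; -0.5 -22.2 13.4 0 0 0 1; -0.5 -22.2 13.4 0 0 0 1; -0.5 -22.2 13.4 0 0 0 1"

```text
clock: 20.55
tcp_pos: [0.6697, 0.0134, 0.173]
orientation: [2.025, 1.569, -2.751]
wrist_force: [-0.6, -0.1, -1.0]
opening: 0.0253
```

```bash
python3 - <<'E'
from h import *
s=r.get_state();print(s["wrist_force"],s["opening"])
p=tub(48,45); plan((*p,34,86.4))
E
```

```text
[-0.58050231 -0.08106995 -0.96844324] 0.025271253160424275
grasp now [669.6  13.4 122. ] phi 86.3 tilt 0.12
row 8.8 -0.2 -0.0  -0.1 -0.1 -0.1
```

Emit:
carry_out --motion "4 0 0 0 0 0 1; 8 0 0 0 0 0 1; 8.7 0 0 0 0 0 1; 8.7 0 0 0 0 0 1; 8.7 0 0 0 0 0 -0.1; 8.7 0 0 0 0 0 -0.1; 8.7 0 0 0 0 0 -0.1; 4 0 0 0 0 0 -0.1; 0 0 0 0 0 0 -0.1; -2 0 0 0 0 0 -0.1"

```text
clock: 21.55
tcp_pos: [0.6719, 0.0148, 0.1984]
orientation: [-1.426, 1.566, 0.081]
wrist_force: [0.8, 0.1, -0.1]
opening: 0.0477
```

```bash
python3 - <<'E'
from h import *
s=r.get_state();print(s["wrist_force"],s["opening"],s["joint_positions"].round(2))
plan((431,-33.5,120,86.4))
# check c1/c0 moved? compare top frames
c=r.camera("top")["frame"]; cv2.imwrite("pics/t7_raw.png",c); f0=cv2.imread("pics/t0_raw.png")
for n,u,v in(("c1",325,248),("c0",252,244)):
    print(n,np.abs(c[v-10:v+10,u-10:u+10].astype(int)-f0[v-10:v+10,u-10:u+10]).mean())
E
```

```text
[ 0.81232426  0.08962942 -0.08627909] 0.04773481510612747 [ 0.51  0.58 -0.85  1.49  0.45  1.27  1.12]
grasp now [672.1  14.9 147.4] phi 86.4 tilt 0.27
row 2.6 23.8 -6.4  -0.0 0.0 0.3
c1 10.885
c0 10.81
```

```bash
cat >> h.py <<'E'
def brass(img):
    "brass plates seen from the top: HSV blobs, each with its centre in mm at z=6"
    h=cv2.cvtColor(cv2.GaussianBlur(img,(3,3),0),cv2.COLOR_BGR2HSV)
    m=cv2.inRange(h,(17,70,150),(32,200,255))
    n,_,st,ce=cv2.connectedComponentsWithStats(m)
    return [(st[i,4],ce[i].round(1),(w("top",*ce[i],.006)*1000).round()[:2]) for i in range(1,n) if st[i,4]>25]
E
python3 - <<'E'
from h import *
for f in("t0","t7"):
    print(f); [print(b) for b in brass(cv2.imread(f"pics/{f}_raw.png")) if 200<b[1][1]<300 and 200<b[1][0]<420]
E
```

```text
t0
(np.int32(59), array([344.9, 247.4]), array([441., -98.]))
(np.int32(42), array([250.7, 247.8]), array([427., 194.]))
(np.int32(62), array([321.6, 250.6]), array([428., -26.]))
t7
(np.int32(53), array([251.9, 247. ]), array([429., 190.]))
(np.int32(73), array([322.2, 250.6]), array([428., -28.]))
```

Emit:
carry_out --motion "0 5 -1.5 0 0 0 -0.1; 2 10 -3 0 0 0 -0.1; 2.6 15 -4.5 0 0 0 -0.1; 2.6 20 -6.4 0 0 0 -0.1; 2.6 23.8 -6.4 0 0 0 -0.1; 2.6 23.8 -6.4 0 0 0 -0.1; 2.6 23.8 -6.4 0 0 0 -0.1; 2.6 23.8 -6.4 0 0 0 -0.1; 2.6 23.8 -6.4 0 0 0 -0.1"

```text
clock: 22.5
tcp_pos: [0.4305, -0.0338, 0.1683]
orientation: [-0.349, 1.569, 1.159]
wrist_force: [-0.2, -0.2, 0.2]
opening: 0.0478
```

```bash
python3 - <<'E'
from h import *
s=r.get_state();print(s["wrist_force"],s["opening"],s["joint_positions"].round(2))
plan((431,-33.5,29,86.4))
E
```

```text
[-0.19858511 -0.1980879   0.20835201] 0.047831288965064216 [ 1.    0.07 -1.03  2.08  0.07  1.02  1.44]
grasp now [430.6 -33.7 117.3] phi 86.4 tilt 0.13
row 8.8 -0.0 0.0  0.0 0.1 0.0
```

Emit:
carry_out --motion "4 0 0 0 0 0 -0.1; 8.8 0 0 0 0 0 -0.1; 8.8 0 0 0 0 0 -0.1; 8.8 0 0 0 0 0 1; 8.8 0 0 0 0 0 1; 8.8 0 0 0 0 0 1; 8.8 0 0 0 0 0 1; 8.8 0 0 0 0 0 1; 8.8 0 0 0 0 0 1; 8.8 0 0 0 0 0 1"

```text
clock: 23.5
tcp_pos: [0.4305, -0.0347, 0.0818]
orientation: [-2.021, 1.567, -0.514]
wrist_force: [-2.0, 0.6, 11.2]
opening: 0.0251
```

Emit:
carry_out --motion "-4 0 0 0 0 0 1; -9 0 0 0 0 0 1; -9 0 0 0 0 0 1; -9 0 0 0 0 0 1"

```text
clock: 23.9
tcp_pos: [0.4298, -0.0353, 0.1715]
orientation: [-2.383, 1.566, -0.877]
wrist_force: [-0.7, -0.2, -1.4]
opening: 0.0252
```

```bash
python3 - <<'E'
from h import *
s=r.get_state();print(s["wrist_force"],s["opening"],s["joint_positions"].round(2))
p=tub(2,45); plan((*p,120,86.4),(*p,34,86.4))
E
```

```text
[-0.6868282  -0.18575646 -1.44110075] 0.025172112683094935 [ 1.05  0.07 -1.08  2.08  0.07  1.03  1.44]
grasp now [430.  -35.5 120.5] phi 86.3 tilt 0.28
row 0.1 -19.2 6.4  -0.1 -0.2 0.2
row 8.7 -19.2 6.4  -0.1 -0.2 0.2
```

Emit:
carry_out --motion "-0.5 -4 1.3 0 0 0 1; -0.5 -8 2.6 0 0 0 1; -0.5 -12 3.9 0 0 0 1; -0.5 -16 5.2 0 0 0 1; -0.5 -19.2 6.4 0 0 0 1; -0.5 -19.2 6.4 0 0 0 1; -0.5 -19.2 6.4 0 0 0 1; -0.5 -19.2 6.4 0 0 0 1"

```text
clock: 24.7
tcp_pos: [0.6237, 0.017, 0.1739]
orientation: [1.843, 1.569, -2.933]
wrist_force: [0.5, 0.8, -0.9]
opening: 0.025
```

```bash
python3 - <<'E'
from h import *
s=r.get_state();print(s["wrist_force"],s["opening"])
p=tub(2,45); plan((*p,35,86.4))
E
```

```text
[ 0.521641    0.75629984 -0.90398745] 0.024975191791369068
grasp now [623.6  17.  122.9] phi 86.4 tilt 0.12
row 8.8 -0.3 -0.1  -0.0 -0.0 -0.1
```

Emit:
carry_out --motion "4 0 0 0 0 0 1; 8 0 0 0 0 0 1; 8.7 0 0 0 0 0 1; 8.7 0 0 0 0 0 1; 8.7 0 0 0 0 0 -0.1; 8.7 0 0 0 0 0 -0.1; 8.7 0 0 0 0 0 -0.1; 4 0 0 0 0 0 -0.1; 0 0 0 0 0 0 -0.1; -2 0 0 0 0 0 -0.1"

```text
clock: 25.7
tcp_pos: [0.6259, 0.0178, 0.1991]
orientation: [-1.465, 1.567, 0.043]
wrist_force: [1.5, 0.1, 0.0]
opening: 0.0479
```

```bash
python3 - <<'E'
from h import *
s=r.get_state();print(s["wrist_force"],s["opening"],s["joint_positions"].round(2))
c=r.camera("top")["frame"]; cv2.imwrite("pics/t8_raw.png",c)
[print(b) for b in brass(c) if 200<b[1][1]<300 and 200<b[1][0]<420]
plan((436,188,120,143),(436,188,120,53))
E
```

```text
[1.53307433 0.0947888  0.02069731] 0.04785128791948064 [ 0.62  0.53 -0.97  1.61  0.45  1.25  1.08]
(np.int32(53), array([251.9, 247.2]), array([429., 190.]))
grasp now [627.1  18.  150.3] phi 86.4 tilt 0.39
row 2.9 20.2 15.8  -56.6 -0.2 0.4
row 2.9 20.2 15.8  33.4 0.1 0.4
```

Emit:
carry_out --motion "0 4 3.2 0 0 0 -0.1; 1 8 6.4 0 0 0 -0.1; 2 12 9.6 0 0 0 -0.1; 2.9 16 12.8 0 0 0 -0.1; 2.9 20.2 15.8 0 0 0 -0.1; 2.9 20.2 15.8 0 0 0 -0.1; 2.9 20.2 15.8 0 0 0 -0.1; 2.9 20.2 15.8 0 0 0 -0.1; 2.9 20.2 15.8 0 0 0 -0.1"

```text
clock: 26.65
tcp_pos: [0.4345, 0.1866, 0.1662]
orientation: [-0.583, 1.57, 0.922]
wrist_force: [-0.2, 0.1, -0.1]
opening: 0.0478
```

```bash
python3 - <<'E'
from h import *
s=r.get_state();print(s["wrist_force"],s["opening"],s["joint_positions"].round(2))
plan((436,188,30,86.4))
snap("side","s4",(190,100,350,220),5)
E
```

```text
[-0.20126204  0.12351223 -0.09318729] 0.047816813419366194 [ 0.56  0.25 -1.16  1.99  0.27  1.06  0.79]
grasp now [434.5 186.7 115.2] phi 86.2 tilt 0.03
row 8.5 -0.1 0.1  -0.2 0.0 0.0
```

View pics/s4.png

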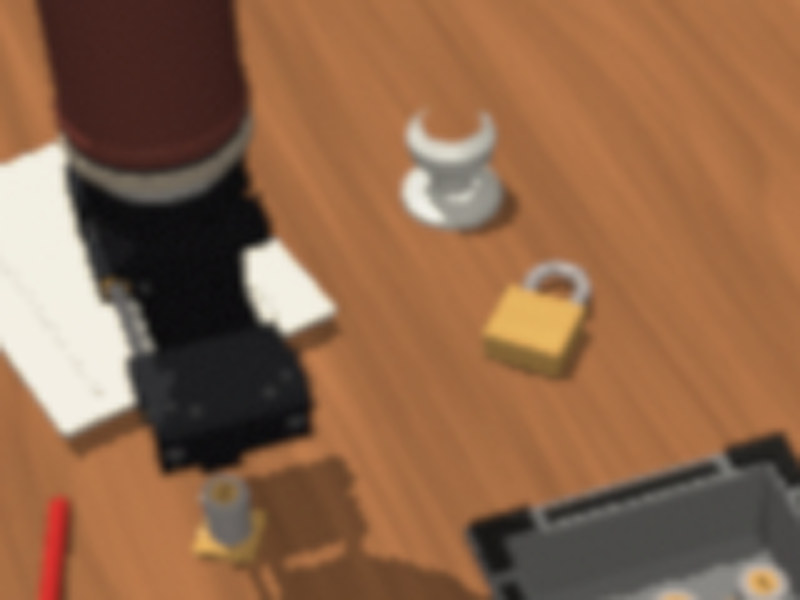

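```bash
python3 - <<'E'
from h import *
print(w("side",190+226/5,100+492/5,.038), w("side",362/1.0 if 0 else 335/1.42,283/1.42,.038))
p,R=tool();f=lambda X:[round((a-o)*5) for a,o in zip(px("side",X),(190,100))]
print([f(p+R@np.array([.07,0,s*.032])) for s in(-1,1)], f((.436,.188,.038)))
c=cv2.imread("pics/t0_raw.png")
c=r.camera("top")["frame"]; cv2.imwrite("pics/t9_raw.png",c)
[print(b) for b in brass(c) if 200<b[1][1]<300 and 200<b[1][0]<420]
E
```

```text
[0.44028527 0.18631887 0.038     ] [0.44100229 0.18252356 0.038     ]
[[220, 467], [188, 381]] [218, 492]
```

c0's top is at (226,492), which agrees with the expected (218,492). The padlock and the knob are untouched. Grasping c0.

Emit:
carry_out --motion "4 -0.2 0.1 0 0 0 -0.1; 8.4 -0.2 0.1 0 0 0 -0.1; 8.4 -0.2 0.1 0 0 0 -0.1; 8.4 -0.2 0.1 0 0 0 1; 8.4 -0.2 0.1 0 0 0 1; 8.4 -0.2 0.1 0 0 0 1; 8.4 -0.2 0.1 0 0 0 1; 8.4 -0.2 0.1 0 0 0 1; 8.4 -0.2 0.1 0 0 0 1; 8.4 -0.2 0.1 0 0 0 1"

```text
clock: 27.75
tcp_pos: [0.4363, 0.1887, 0.0835]
orientation: [-1.59, 1.568, -0.083]
wrist_force: [-1.2, -0.7, 9.1]
opening: 0.0252
```

Emit:
carry_out --motion "-4 0 0 0 0 0 1; -9 0 0 0 0 0 1; -9 0 0 0 0 0 1; -9 0 0 0 0 0 1"

```text
clock: 28.15
tcp_pos: [0.436, 0.1883, 0.1732]
orientation: [-1.811, 1.568, -0.305]
wrist_force: [-0.5, -0.5, -2.2]
opening: 0.0255
```

```bash
python3 - <<'E'
from h import *
s=r.get_state();print(s["wrist_force"],s["opening"],s["joint_positions"].round(2))
p=tub(-44,45); plan((*p,125,86.4),(*p,35,86.4))
E
```

```text
[-0.5017262  -0.46981882 -2.2323564 ] 0.025472167026724307 [ 0.57  0.25 -1.17  1.98  0.27  1.07  0.79]
grasp now [436.2 188.2 122.2] phi 86.3 tilt 0.18
row -0.2 -15.4 -16.0  -0.1 -0.0 0.2
row 8.8 -15.4 -16.0  -0.1 -0.0 0.2
```

Emit:
carry_out --motion "-0.5 -3 -3.2 0 0 0 1; -0.5 -6 -6.4 0 0 0 1; -0.5 -9 -9.6 0 0 0 1; -0.5 -12 -12.8 0 0 0 1; -0.5 -15.4 -16 0 0 0 1; -0.5 -15.4 -16 0 0 0 1; -0.5 -15.4 -16 0 0 0 1; -0.5 -15.4 -16 0 0 0 1"

```text
clock: 28.95
tcp_pos: [0.5778, 0.0202, 0.176]
orientation: [1.376, 1.569, 2.885]
wrist_force: [-0.7, 0.8, 0.0]
opening: 0.0255
```

```bash
python3 - <<'E'
from h import *
s=r.get_state();print(s["wrist_force"],s["opening"])
p=tub(-44,45); plan((*p,37,86.4))
E
```

```text
[-0.7081779   0.82717016  0.04030932] 0.025523112229897855
grasp now [577.7  20.2 125. ] phi 86.5 tilt 0.12
row 8.8 -0.2 -0.1  0.1 0.0 -0.1
```

Emit:
carry_out --motion "4 -0.2 0 0 0 0 1; 8 -0.2 0 0 0 0 1; 8.7 -0.2 0 0 0 0 1; 8.7 -0.2 0 0 0 0 1; 8.7 -0.2 0 0 0 0 -0.1; 8.7 -0.2 0 0 0 0 -0.1; 8.7 -0.2 0 0 0 0 -0.1; 4 -0.2 0 0 0 0 -0.1; 0 -0.2 0 0 0 0 -0.1; -3 -0.2 0 0 0 0 -0.1"

```text
clock: 29.95
tcp_pos: [0.5813, 0.0195, 0.2099]
orientation: [-1.451, 1.569, 0.057]
wrist_force: [0.7, -0.1, 0.2]
opening: 0.0474
```

```bash
python3 - <<'E'
from h import *
# lid rib
B=lambda u,v,z: w("top",125+u/4,150+v/4,z)
l=np.mean([B(u,v,.019)for u,v in((62,262),(360,227),(380,456),(78,492))],0)*1000
print(l,(B(170,356,.049)+B(264,348,.049))*500)
plan((441,412,130,9.5),(441,412,130,189.5))
print(r.get_state()["joint_positions"].round(2))
E
```

```text
[441.40959639 412.5503075   19.        ] [441.65962262 408.39223899  49.        ]
grasp now [581.4  19.6 158.9] phi 86.4 tilt 0.12
row 2.9 16.5 38.3  76.9 0.1 0.1
row 2.9 16.5 38.3  -103.1 -0.1 0.1
[ 0.71  0.44 -1.03  1.7   0.39  1.23  1.1 ]
```

Emit:
carry_out --motion "0 2 4 8 0 0 -0.1; 0 4 8 16 0 0 -0.1; 0 6 12 24 0 0 -0.1; 0 8 16 32 0 0 -0.1; 0 10 20 40 0 0 -0.1; 0 12 24 48 0 0 -0.1; 0 13.5 28 56 0 0 -0.1; 0 15 32 64 0 0 -0.1; 0 16 36 72 0 0 -0.1; 0 16.5 38.3 76.7 0 0 -0.1"

```text
clock: 30.95
tcp_pos: [0.4384, 0.4153, 0.2077]
orientation: [1.329, 1.569, 1.495]
wrist_force: [1.2, 0.2, -0.1]
opening: 0.048
```

Emit:
carry_out --motion "0 0 0 0 0 0 -0.1; 2 0 0 0 0 0 -0.1; 2 0 0 0 0 0 -0.1; 2 0 0 0 0 0 -0.1"

```text
clock: 31.35
tcp_pos: [0.4408, 0.4107, 0.1872]
orientation: [-2.289, 1.57, -2.121]
wrist_force: [0.5, 0.6, 0.5]
opening: 0.048
```

```bash
python3 - <<'E'
from h import *
s=r.get_state();print(s["wrist_force"],s["opening"],s["joint_positions"].round(2))
plan((441.5,411.5,110,9.7),(441.5,411.5,42,9.7))
snap("top","t10",(110,130,350,310),3.3)
E
```

```text
[0.54707317 0.55376098 0.54971935] 0.04799571650451138 [-0.15  0.45 -0.86  1.68  0.36  1.19 -0.93]
grasp now [440.8 410.7 136.2] phi 9.7 tilt 0.05
row 2.6 0.1 0.1  -0.0 -0.0 0.0
row 9.4 0.1 0.1  -0.0 -0.0 0.0
```

View pics/t10.png

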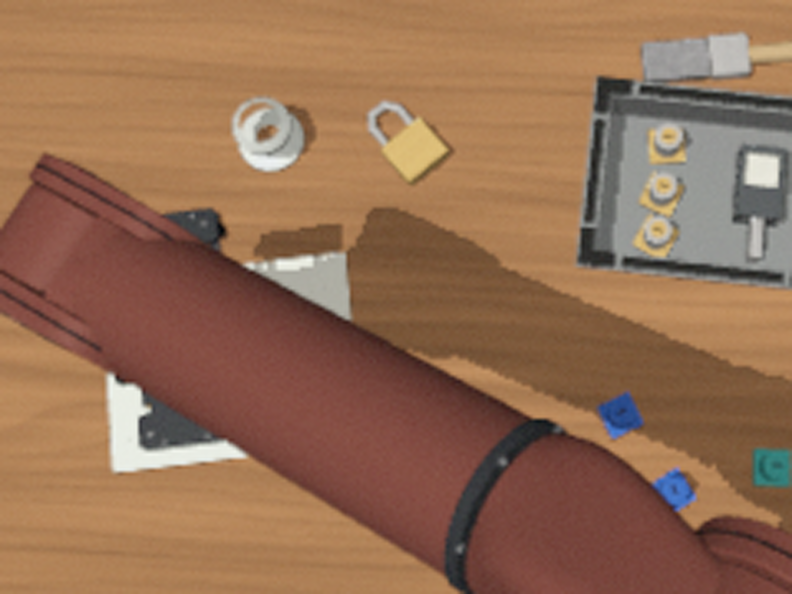

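All three cylinders stand in the tub at (667,140), (660,190) and (657,235), with the box beside them. Gripping the lid now.

Emit:
carry_out --motion "4 0.1 0 0 0 0 -0.1; 8 0.1 0 0 0 0 -0.1; 9.4 0.1 0 0 0 0 -0.1; 9.4 0.1 0 0 0 0 -0.1; 9.4 0.1 0 0 0 0 1; 9.4 0.1 0 0 0 0 1; 9.4 0.1 0 0 0 0 1; 9.4 0.1 0 0 0 0 1; 9.4 0.1 0 0 0 0 1; 9.4 0.1 0 0 0 0 1" --newtons 60

```text
clock: 32.4
tcp_pos: [0.4411, 0.4129, 0.0937]
orientation: [0.362, 1.569, 0.53]
wrist_force: [2.5, -0.5, 3.5]
opening: 0.0112
```

Emit:
carry_out --motion "0 0 0 0 0 0 1; 0 0 0 0 0 0 1; 0 0 0 0 0 0 1; -3 0 0 0 0 0 1; -7 0 0 0 0 0 1; -11 0 0 0 0 0 1; -11 0 0 0 0 0 1; -11 0 0 0 0 0 1"

```text
clock: 33.2
tcp_pos: [0.44, 0.4125, 0.2029]
orientation: [-1.363, 1.571, -1.194]
wrist_force: [0.3, -0.0, -4.9]
opening: 0.0118
```

```bash
python3 - <<'E'
from h import *
s=r.get_state();print(s["wrist_force"],s["opening"],s["joint_positions"].round(2))
p=tub(0,0); plan((*p,150,-3.6))
E
```

```text
[ 0.25894906 -0.01271373 -4.88215359] 0.011754368953155655 [-0.14  0.44 -0.87  1.66  0.35  1.21 -0.92]
grasp now [440.1 412.5 151.9] phi 9.7 tilt 0.01
row 0.2 -46.6 10.4  13.3 0.0 0.0
```

Emit:
carry_out --motion "0 -4 1 0 0 0 1; 0 -8 2 1 0 0 1; 0 -12.5 3 3 0 0 1; 0 -17 4 5 0 0 1; 0 -21.5 5 7 0 0 1; 0 -26 6 9 0 0 1; 0 -30.5 7 11 0 0 1; 0 -35 8 13.3 0 0 1; 0 -39 9 13.3 0 0 1; 0 -43 10 13.3 0 0 1"

```text
clock: 34.2
tcp_pos: [0.6102, 0.0034, 0.2005]
orientation: [-3.048, 1.567, -3.111]
wrist_force: [0.2, -0.0, -3.0]
opening: 0.0117
```

Emit:
carry_out --motion "0 -3 0 0 0 0 1; 0 -3 0 0 0 0 1; 0 -3 0 0 0 0 1; 0 -3 0 0 0 0 1"

```text
clock: 34.6
tcp_pos: [0.6084, -0.0229, 0.2018]
orientation: [2.78, 1.568, 2.718]
wrist_force: [-0.4, 0.6, -3.8]
opening: 0.0117
```

```bash
python3 - <<'E'
from h import *
s=r.get_state();print(s["wrist_force"],s["opening"],s["joint_positions"].round(2))
p=tub(0,0); plan((*p,150,-3.6),(*p,120,-3.6))
snap("top","t11",(275,135,435,255),5)
snap("side","s5",None)
E
```

```text
[-0.38445362  0.56557174 -3.7581326 ] 0.011733294321381977 [ 0.51  0.4  -0.68  1.65  0.26  1.19 -0.29]
grasp now [608.2 -22.9 150.8] phi -3.5 tilt 0.14
row 0.1 -0.5 1.3  0.1 -0.1 -0.1
row 3.1 -0.5 1.3  0.1 -0.1 -0.1
```

View pics/t11.png

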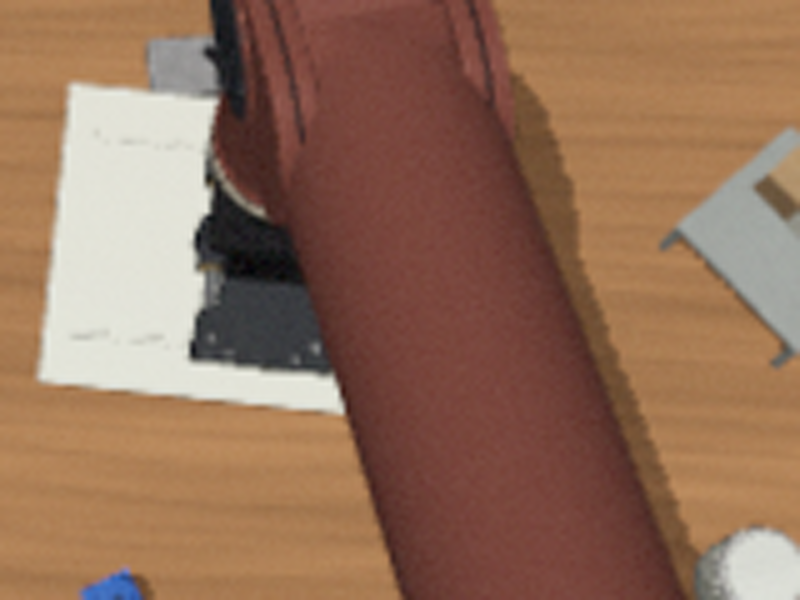

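The lid's left corners are at (70,85) and (38,380), and the lid hangs level.

```bash
python3 - <<'E'
from h import *
A=lambda u,v,z: (w("top",275+u/5,135+v/5,z)*1000)
p,R=tool(); g=(p+R[:,0]*.051)*1000; z=(g[2]-42+19)/1000
a,b,c=A(70,84,z),A(38,381,z),A(340,412,z)
d=a-b; print(a,b,np.linalg.norm(d),"xdir",np.degrees(np.arctan2(d[1],d[0])))
e=b-c; print("near edge ydir",np.degrees(np.arctan2(e[1],e[0])))
y=np.degrees(np.arctan2(R[1,2],R[0,2])); print("tool phi",y)
t=np.radians(y); X=np.array([np.cos(t),np.sin(t)]);Y=np.array([-X[1],X[0]])
cen=(a[:2]+b[:2])/2-Y*116; print("lid centre",cen,"grasp",g, "offset lid frame",(cen-g[:2])@X,(cen-g[:2])@Y)
E
```

```text
[701.96589109  88.16579817 128.50126996] [521.60685668  99.33988478 128.50126996] 180.70484638040048 xdir -3.5452104721622
near edge ydir 86.53084692627148
tool phi -3.5031279380306963
lid centre [604.69842235 -22.03040836] grasp [608.71173088 -22.68661102 151.50126996] offset lid frame -4.045905493579656 0.40975120360096107
```

```bash
python3 - <<'E'
from h import *
plan((625.5,-29.9,122,-3.6))
E
```

```text
grasp now [608.7 -22.7 151.5] phi -3.5 tilt 0.06
row 2.9 -0.6 1.7  0.1 -0.1 -0.0
```

Emit:
carry_out --motion "0 -0.6 1.7 0.1 0 0 1; 0 -0.6 1.7 0.1 0 0 1; 2 -0.6 1.7 0.1 0 0 1; 2.9 -0.6 1.7 0.1 0 0 1; 2.9 -0.6 1.7 0.1 0 0 1; 2.9 -0.6 1.7 0.1 0 0 1; 2.9 -0.6 1.7 0.1 0 0 1"

```text
clock: 35.4
tcp_pos: [0.6261, -0.0312, 0.1749]
orientation: [0.063, 1.57, -0.002]
wrist_force: [-0.8, 0.4, -2.3]
opening: 0.0117
```

```bash
python3 - <<'E'
from h import *
plan((625.5,-29.9,98,-3.6)); print(r.get_state()["wrist_force"])
c=r.camera("side"); s0=cv2.imread("pics/s0_raw.png"); f=c["frame"]
cv2.imwrite("pics/s6.png",cv2.resize(np.vstack([s0[180:290,275:395],f[180:290,275:395]]),None,fx=2.7,fy=2.7,interpolation=cv2.INTER_CUBIC))
cv2.imwrite("pics/s6.png",cv2.resize(np.hstack([s0[180:295,270:400],f[180:295,270:400]]),None,fx=3,fy=3,interpolation=cv2.INTER_CUBIC))
E
```

```text
grasp now [626.1 -31.2 123.9] phi -3.7 tilt 0.06
row 2.6 0.1 -0.1  -0.1 0.1 -0.0
[-0.80901107  0.36346224 -2.33206669]
```

View pics/s6.png

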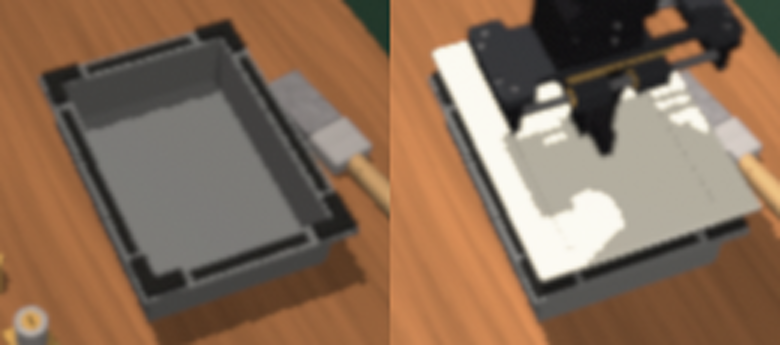

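```bash
python3 - <<'E'
from h import *
A=lambda u,v,z: (w("side",270+u/3,180+v/3,z)*1000)[:2]
t=[A(*p,.062) for p in((40,75),(150,303),(357,232),(232,20))]
l=[A(*p,.101) for p in((42,50),(155,281),(370,207))]
print(np.round(t),np.round(l)); print("tub c",np.mean(t,0),(t[0]+t[2])/2,"lid c",(l[0]+l[2])/2)
E
```

```text
[[ 543.   94.]
 [ 529. -141.]
 [ 706. -152.]
 [ 726.   82.]] [[ 543.   89.]
 [ 529. -144.]
 [ 706. -154.]]
tub c [626.10680346 -29.37815354] [624.31097024 -28.91558079] lid c [624.55672495 -32.44974005]
```

The left half shows the open tub and the right half shows the lid hovering over it. The lid sits about 2–3 mm toward -y, so I'll correct that and lower slowly.

Emit:
carry_out --motion "0 0.2 0 0 0 0 1; 0.6 0.2 0 0 0 0 1; 1.0 0.2 0 0 0 0 1; 1.4 0.2 0 0 0 0 1; 1.7 0.2 0 0 0 0 1; 1.9 0.2 0 0 0 0 1; 1.9 0.2 0 0 0 0 1; 1.9 0.2 0 0 0 0 1"

```text
clock: 36.25
tcp_pos: [0.6259, -0.0294, 0.1551]
orientation: [1.318, 1.571, 1.253]
wrist_force: [0.4, -0.1, -2.5]
opening: 0.0113
```

Emit:
carry_out --motion "0.3 0 0 0 0 0 1; 0.5 0 0 0 0 0 1; 0.7 0 0 0 0 0 1; 0.7 0 0 0 0 0 1; 0.7 0 0 0 0 0 1"

```text
clock: 36.75
tcp_pos: [0.6259, -0.0294, 0.1487]
orientation: [-1.265, 1.57, -1.33]
wrist_force: [-4.2, -0.8, 5.9]
opening: 0.0116
```

Emit:
carry_out --motion "0 0 0 0 0 0 0.2; 0 0 0 0 0 0 0.2; 0 0 0 0 0 0 0.2; 0 0 0 0 0 0 0.2; -4 0 0 0 0 0 0.2; -8 0 0 0 0 0 0.2; -8 0 0 0 0 0 1; -8 0 0 0 0 0 1; -8 0 0 0 0 0 1; -8 0 0 0 0 0 1"

```text
clock: 37.75
tcp_pos: [0.6253, -0.0296, 0.2267]
orientation: [3.118, 1.569, 3.053]
wrist_force: [0.2, 0.6, -0.2]
opening: 0.0106
```

```bash
sed -i 's/_C=np.array(\[621,-29.\])/_C=np.array([625.9,-29.4])/' h.py; python3 - <<'E'
from h import *
s=r.get_state(); print(s["wrist_force"],s["opening"])
for x,y in((-79,-104),(-79,104),(79,104),(79,-104)):
    p=tub(x,y); plan((*p,100,-3.6),(*p,93,-3.6))   # tip height = grasp-19
E
```

```text
[ 0.21986552  0.57305293 -0.18438955] 0.010550815476698689
grasp now [625.2 -29.6 175.7] phi -3.7 tilt 0.12
row 7.6 -10.4 -7.8  -0.1 -0.1 -0.0
row 8.3 -10.4 -7.8  -0.1 -0.1 -0.0
grasp now [625.2 -29.6 175.7] phi -3.7 tilt 0.12
row 7.6 10.4 -7.8  -0.1 -0.1 -0.0
row 8.3 10.4 -7.8  -0.1 -0.1 -0.0
grasp now [625.2 -29.6 175.7] phi -3.7 tilt 0.12
row 7.5 10.4 8.0  -0.1 -0.1 -0.0
row 8.2 10.4 8.0  -0.1 -0.1 -0.0
grasp now [625.2 -29.6 175.7] phi -3.7 tilt 0.12
row 7.5 -10.4 8.0  -0.1 -0.1 -0.0
row 8.2 -10.4 8.0  -0.1 -0.1 -0.0
```

Emit:
carry_out --motion "0 -5 -3.9 0 0 0 1; 2 -10.4 -7.8 0 0 0 1; 6 -10.4 -7.8 0 0 0 1; 8 -10.4 -7.8 0 0 0 1; 8.4 -10.4 -7.8 0 0 0 1; 8.6 -10.4 -7.8 0 0 0 1; 8.8 -10.4 -7.8 0 0 0 1; 8.9 -10.4 -7.8 0 0 0 1; 9.0 -10.4 -7.8 0 0 0 1; 9.0 -10.4 -7.8 0 0 0 1"

```text
clock: 38.75
tcp_pos: [0.5406, -0.1289, 0.1389]
orientation: [-2.492, 1.568, -2.558]
wrist_force: [-10.2, -4.4, 16.5]
opening: 0.0003
```

Emit:
carry_out --motion "0.1 0 0 0 0 0 1; 0.2 0 0 0 0 0 1; 0.3 0 0 0 0 0 1; 0.4 0 0 0 0 0 1; 0.4 0 0 0 0 0 1"

```text
clock: 39.25
tcp_pos: [0.5407, -0.1289, 0.138]
orientation: [-2.172, 1.566, -2.237]
wrist_force: [-25.3, -1.4, 51.4]
opening: 0.0002
```

Emit:
carry_out --motion "-3 0 0 0 0 0 1; -3 5 0 0 0 0 1; -3 10 0 0 0 0 1; -3 15 0 0 0 0 1; -3 20.8 0 0 0 0 1; -3 20.8 0 0 0 0 1; -1 20.8 0 0 0 0 1; -0.6 20.8 0 0 0 0 1; -0.4 20.8 0 0 0 0 1; -0.3 20.8 0 0 0 0 1"

```text
clock: 40.25
tcp_pos: [0.5551, 0.0819, 0.1385]
orientation: [1.408, 1.568, 1.345]
wrist_force: [-7.2, 5.7, 22.6]
opening: 0.0003
```

Emit:
carry_out --motion "0.1 0 0 0 0 0 1; 0.2 0 0 0 0 0 1; 0.3 0 0 0 0 0 1; 0.3 0 0 0 0 0 1; 0.3 0 0 0 0 0 1"

```text
clock: 40.75
tcp_pos: [0.5552, 0.082, 0.1382]
orientation: [0.8, 1.569, 0.736]
wrist_force: [-18.2, 3.7, 44.1]
opening: 0.0004
```

Emit:
carry_out --motion "-3 0 0 0 0 0 1; -3 0 5 0 0 0 1; -3 0 10 0 0 0 1; -3 0 15.8 0 0 0 1; -3 0 15.8 0 0 0 1; -2 0 15.8 0 0 0 1; -1 0 15.8 0 0 0 1; -0.6 0 15.8 0 0 0 1; -0.4 0 15.8 0 0 0 1; -0.3 0 15.8 0 0 0 1"

```text
clock: 41.75
tcp_pos: [0.7118, 0.0698, 0.1391]
orientation: [-0.022, 1.569, -0.086]
wrist_force: [-3.3, 0.4, 17.5]
opening: 0.0003
```

Emit:
carry_out --motion "0.1 0 0 0 0 0 1; 0.2 0 0 0 0 0 1; 0.3 0 0 0 0 0 1; 0.3 0 0 0 0 0 1; 0.3 0 0 0 0 0 1"

```text
clock: 42.25
tcp_pos: [0.7119, 0.0698, 0.1384]
orientation: [-0.174, 1.568, -0.238]
wrist_force: [-9.3, -2.8, 28.2]
opening: 0.0003
```

Pressing a little more here, then on to c3.

Emit:
carry_out --motion "0.1 0 0 0 0 0 1; 0.2 0 0 0 0 0 1; 0.2 0 0 0 0 0 1; 0.2 0 0 0 0 0 1"

```text
clock: 42.65
tcp_pos: [0.7119, 0.0699, 0.1382]
orientation: [-0.252, 1.567, -0.316]
wrist_force: [-14.8, -2.9, 40.1]
opening: 0.0005
```

Emit:
carry_out --motion "-3 0 0 0 0 0 1; -3 -5 0 0 0 0 1; -3 -10 0 0 0 0 1; -3 -15 0 0 0 0 1; -3 -20.8 0 0 0 0 1; -3 -20.8 0 0 0 0 1; -1.5 -20.8 0 0 0 0 1; -0.8 -20.8 0 0 0 0 1; -0.5 -20.8 0 0 0 0 1; -0.3 -20.8 0 0 0 0 1"

```text
clock: 43.65
tcp_pos: [0.6984, -0.1384, 0.1379]
orientation: [-1.568, 1.567, -1.633]
wrist_force: [-18.0, -7.9, 41.4]
opening: 0.0002
```

Emit:
carry_out --motion "0.1 0 0 0 0 0 1; 0.2 0 0 0 0 0 1; 0.3 0 0 0 0 0 1; 0.3 0 0 0 0 0 1; 0.3 0 0 0 0 0 1"

```text
clock: 44.15
tcp_pos: [0.6984, -0.1383, 0.1378]
orientation: [-1.38, 1.566, -1.444]
wrist_force: [-22.0, -6.7, 47.6]
opening: 0.0006
```

All corners have bottomed at about 68 mm. I'll do a second confirming round.

Emit:
carry_out --motion "-3 0 0 0 0 0 1; -3 0 -5 0 0 0 1; -3 0 -10 0 0 0 1; -3 0 -15.8 0 0 0 1; -3 0 -15.8 0 0 0 1; -1.5 0 -15.8 0 0 0 1; -0.8 0 -15.8 0 0 0 1; -0.4 0 -15.8 0 0 0 1; -0.1 0 -15.8 0 0 0 1; 0 0 -15.8 0 0 0 1"

```text
clock: 45.15
tcp_pos: [0.5418, -0.1265, 0.1374]
orientation: [-2.503, 1.567, -2.567]
wrist_force: [-42.3, 5.1, 91.3]
opening: 0.0006
```

Emit:
carry_out --motion "-3 0 0 0 0 0 1; -3 5 0 0 0 0 1; -3 10 0 0 0 0 1; -3 15 0 0 0 0 1; -3 20.8 0 0 0 0 1; -3 20.8 0 0 0 0 1; -1 20.8 0 0 0 0 1; -0.6 20.8 0 0 0 0 1; -0.2 20.8 0 0 0 0 1; 0 20.8 0 0 0 0 1"

```text
clock: 46.15
tcp_pos: [0.5556, 0.0828, 0.1374]
orientation: [0.956, 1.57, 0.893]
wrist_force: [-34.8, -2.5, 88.8]
opening: 0.0005
```

Emit:
carry_out --motion "-3 0 0 0 0 0 1; -3 0 5 0 0 0 1; -3 0 10 0 0 0 1; -3 0 15.8 0 0 0 1; -3 0 15.8 0 0 0 1; -1.5 0 15.8 0 0 0 1; -0.8 0 15.8 0 0 0 1; -0.3 0 15.8 0 0 0 1; 0 0 15.8 0 0 0 1; 0.1 0 15.8 0 0 0 1"

```text
clock: 47.15
tcp_pos: [0.7113, 0.07, 0.1378]
orientation: [-0.813, 1.568, -0.878]
wrist_force: [-25.5, -5.7, 56.8]
opening: 0.0002
```

Emit:
carry_out --motion "-3 0 0 0 0 0 1; -3 -5 0 0 0 0 1; -3 -10 0 0 0 0 1; -3 -15 0 0 0 0 1; -3 -20.8 0 0 0 0 1; -3 -20.8 0 0 0 0 1; -1.5 -20.8 0 0 0 0 1; -0.8 -20.8 0 0 0 0 1; -0.3 -20.8 0 0 0 0 1; -0.1 -20.8 0 0 0 0 1"

```text
clock: 48.15
tcp_pos: [0.6979, -0.1367, 0.1377]
orientation: [-1.994, 1.567, -2.057]
wrist_force: [-33.4, -3.6, 64.7]
opening: 0.0003
```

Emit:
carry_out --motion "-4 0 0 0 0 0 1; -9 0 0 0 0 0 1; -13 -3 -3 0 0 0 1; -13 -8 -8 0 0 0 1; -13 -12 -13 0 0 0 1; -13 -16 -18 0 0 0 1; -13 -20 -22 0 0 0 1; -13 -24 -24 0 0 0 1; -13 -24 -24 0 0 0 1; -13 -24 -24 0 0 0 1"

```text
clock: 49.15
tcp_pos: [0.4392, -0.3658, 0.2603]
orientation: [-2.842, 1.567, -2.913]
wrist_force: [0.8, -0.3, 0.3]
opening: 0.0007
```

```bash
python3 - <<'E'
from h import *
snap("top","f",None); snap("side","g",None)
a=cv2.imread("pics/f_raw.png")[130:310,110:480]; b=cv2.imread("pics/g_raw.png")[170:295,255:460]
a=cv2.resize(a,None,fx=2,fy=2,interpolation=3)
b=cv2.resize(b,(740,int(125*740/205)),interpolation=3)[:, :]
b=cv2.resize(b,None,fx=.5,fy=.5)
im=np.zeros((360+b.shape[0],740,3),np.uint8); im[:360]=a; im[360:,:b.shape[1]]=b
cv2.imwrite("pics/fin.png",im); print(im.shape)
E
```

```text
(586, 740, 3)
```

View pics/fin.png

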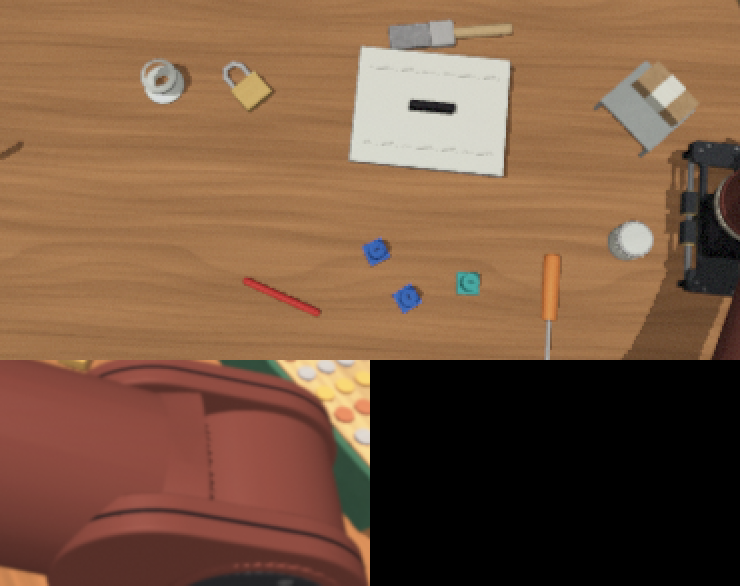

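The top view shows the lid seated at (430,110), the tin standing aside at (632,240), and the padlock, knob and decoys in place. The arm is clear of everything.

```bash
python3 -c "
from h import *
print(r.get_state()['wrist_force']); print(r.sign_off())"
```

```text
[ 0.65411892  0.23929289 -0.46609579]
the job is handed in; nothing more can be done
None
```

The job is packed and handed in at about 49 s on the robot's clock.

- **Tin and box:** I stood the tin aside on the bench and drew the box out by its tab. My first pull slid off because the fingers had not finished closing; the second held. The box went into the tub.
- **Cylinders:** There were three brass-plated cylinders on the bench, and all three are standing in the tub. I left the blue and turquoise look-alikes alone.
- **Lid:** I fitted the lid and pressed all four corners round twice through it. Fingertip height in the second round was 67.4–67.8 mm under 57–91 N, against 68 mm for fully home.
- **Final check:** The last top picture showed the lid sitting level, the tin clear of the bay, and the padlock and knob where they were. The arm was touching nothing. The final side picture was blocked by the arm, so it confirmed nothing.
- **Disagreement:** The two cameras differed by a few millimetres, up to about 10 mm on roughly read points. I centred the lid relative to the tub within each picture instead, and it went in without resistance.

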